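Crank the bench lift to its pointer and stow the folding handle

ROBOT

A 7-joint arm with a two-finger parallel gripper is mounted at the origin on a cart in front of the work surface, level with it; the furniture and walls round the work are solid. World frame = base frame: x ahead of the robot, y to its left, z up, the work surface at z = 0. Lengths are in mm, angles in rad, forces in N, time in s.
With the tool pointing down it reaches from about 400 to 875 mm from the base axis. Payload 4.4 kg.
Tool frame: the origin (TCP) lies midway between the tips of the shut fingers; the grasp point (between the pads) lies 19 mm behind it; x points along the fingers, y is the direction in which the jaws open and shut, and the axes are right-handed (so a half turn about x gives the same grasp; the last joint's range is limited). The gripper opens to 85 mm and grips with 20 to 120 N. Pads are 22 mm wide; open, the fingers measure 114 mm over their backs; the gripper's body (76 mm by 85 mm) begins 54 mm behind the grasp point. The pads swing forward as they close: fully open they stand 13 mm farther back than shut.
Start: joints at [1.253, 0.628, 0.038, 1.517, -0.027, 0.996, -0.02], TCP at [161.973, -629.51, 231.313] pointing down, gripper open.
Joint ranges: [-3.06, 3.06], [-0.37, 2.12], [-1.25, 1.32], [0.18, 2.47], [-1.1, 4.24], [0.23, 1.98], [-2.94, 2.94]. Speed limits (rad/s): [2.57, 2.57, 3.14, 3.14, 3.14, 3.14, 3.14].

INTERFACE

Orientations are given as [roll, pitch, yaw] about the fixed x, y, z axes, in that order (R = Rz(yaw) Ry(pitch) Rx(roll)).
In Python, from cell import ctrl gives the robot as it stands.
- The arm moves only by the tool arm_command, never from a script. Its argument "series" is a list of rows, each a list of 7 numbers: the opening, from 0 (shut) to 1 (fully open), then the shift along the world's x, y, z in cm, then the turn, a rotation vector about the world's x, y, z in degrees. In form: [[claw, x, y, z, rx, ry, rz], ...]. A call has 1 to 20 rows; each row shifts and turns the commanded pose from where the row before left it; what a row does not reach is not made up. A row lasts 1/12 s, in which the tool goes at most 41.7 mm and 7.16 degrees, less where a joint would pass 70% of its speed; a pose out of reach is approached as far as the arm can. A call with a gripper value outside its range is refused whole. The fingers move at their own pace and stop on an object; the grip force is fixed at half the most. Time passes only in rows, so rows that do not move let the fingers close. It gives the time, the measured TCP pose, the force and the opening at its end, in the units of the state.
- ctrl.read_state(): the state, without advancing time (a new reading comes with each control period).
- ctrl.get_image(name): name is "scene" or "top" or "wrist"; returns the picture (400x640x3 uint8, blue, green, red); there is no depth.
- ctrl.calibration(name): a dict with "fovy" (degrees; the focal length in pixels is half the picture's height over the tangent of half this angle, whatever the lens; pixels are square), "cx", "cy" (the principal point, pixels), "k1" (the pictures are not rectified: a ray, as slopes to the right and down, at radius r is drawn at 1 + k1 r^2 times it, then the intrinsics apply), "cam_to_world" (4x4, takes a point from camera to world coordinates); the wrist camera has in their place "T_tool_cam" (4x4, takes a point from camera to tool coordinates, whose origin is the TCP and whose axes are the tool frame's). Camera axes: x right, y up, looking along -z (the intrinsics and any distortion apply to the point x, -y, -z); pixel columns grow to the right and rows downward; lengths in mm; the calibration is good to about 2 mm. A picture is of the moment at which its call begins: read the wrist's pose just before it. calibration takes no time and is no camera call.
- ctrl.finish_job(): hands the job in, once; it reports no verdict.
Trained networks look in the newest picture that a camera, given by its name, has taken for a name from the list of things; names that differ only in an ending like _2 or _b are one class to them, and where a whole thing is asked for, a point or a joint stands for the part that bears it (a point fixed in the world has none). Each returns a list of dicts, best first, with "conf" (0 to 1); they miss things now and then, are a little off and sometimes report something else, mostly with a low value. They report only what shows in the picture. A call takes as long as a camera call.
- ctrl.spot_in(label, camera): "centre" ([x, y, z] in mm, in world coordinates, good to about 4 mm: the middle of the surface that is visible of it).
The state is a dict: "clock": time; "qpos": joint angles; "qd": joint speeds; "tau": joint torques, N m; "eef_pos": TCP position; "tool_rot": TCP orientation; "force": force on the tool from outside, world axes, zero at the start; "torque": the same for the moment, N m; "width": finger opening in mm.
Only numpy, scipy, OpenCV 4.12 (cv2) and the standard library are available. Lean on these libraries where they do the work, as an engineer would, in place of code of your own. Each camera call takes 0.05 s, during which the arm holds its last target.

TASK

On the bench lift, swing the folding crank handle out until it stands fully upright, then crank the platform up until its top is level with the index pointer on the post. Finally fold the handle back flat along the crank arm and let go, leaving the platform at the pointer, the pointer itself where it is set, and the things around the lift where they stand.

Things in the scene. Friction and masses are not known exactly. Their poses are not given: they have to be found in the camera images.
- lift: Grey bench lift, fixed to the bench, base plate 130 x 370 x 16 mm. Origin: on its underside, midway between the crank axis and the platform's middle (which lie 100 mm either side, along its y), z up. Its own -y end carries a gearbox (86 x 92 mm, top 71 mm above the bench) with an upright shaft and the crank on top; its +y end carries the platform and, past it, an upright post (10 mm thick, 179 mm tall) with the index pointer.
- crank_hub (a point): Point on the upright crank axis, 113 mm above the bench (as high as the folded handle's centreline). The crank arm is a steel bar 12 mm wide, 8 mm thick, centred 13 mm lower (its top 9 mm below the handle's centreline), running from the hub to the handle hinge; nothing on the axis is wider than the arm down to 23 mm below this point, where a 26 mm wide hub begins; the gearbox top is 42 mm below this point.
- handle_hinge (a point): The handle's fold hinge, in a 19 mm wide fork at the outer end of the crank arm, 52 mm from the crank axis and 113 mm above the bench; the fork rises 5 mm higher than the hinge. The hinge axis is level, square to the arm (along the handle's way round the circle).
- handle_end (a point): Free end of the folding handle, 58 mm from handle_hinge on the handle's centreline. The black grip sleeve (13 mm thick near the hinge, 16 mm over the outer half) covers 11 to 58 mm from the hinge and turns freely round the handle's length, so a hand can hold it while the crank goes round. Folded, the handle lies level above the arm, its end pointing to and 6 mm past the crank axis; swung out it stands upright.
- handle (a joint): Fold angle of the handle (rad): 0 = folded flat along the arm towards the hub (stop), 1.571 = standing upright (stop). It is stiff enough to stay where it is left (about 0.07 N m).
- crank (a joint): Crank angle (rad), grows clockwise seen from above. Clockwise raises the platform, 20 mm per full turn (3.18 mm per rad); range 0 to 17. It has drag (about 0.2 N m) and stays where it is left; the load does not drive it back.
- platform (a joint): Height of the platform above its lowest place (m), driven by the crank.
- platform_edge (a point): Middle of the upper edge of the platform on the side facing the pointer; at the height of its top face. The platform is a 90 x 90 x 8 mm aluminium plate on a ram, 200 mm from the crank axis; a small amber bottle is held fast in the ring at its middle and rides along. Top face 90 mm above the bench when joint platform is 0.
- pointer_tip (a point): Upper face, at the tip, of the steel pointer blade that reaches from a clamped collar on the post to the platform's edge (3 mm short of it). Its height is the set height, 116 to 127 mm above the bench, different each time.
- timer: Bench timer, 52 x 72 x 34 mm, loose bystander. Origin under its centre.
- tape_roll: Roll of masking tape lying flat, 101 mm across, 24 mm high, loose bystander. Origin under its centre.
- coverslips: Small white box of cover slips, 33 x 33 x 16 mm, loose bystander to the left of the lift. Origin under its centre.

How it is judged:
By the outcome, as a careful person would: the job done as asked, in the order asked, and still so for the second after the job is handed in, with the robot touching nothing.
It also fails if it takes over 72 s, if anything falls off the work surface, if the arm or the gripper's body presses on something with over 40 N, if the wrist force passes 120 N, or if a joint passes its speed limit or range.

## Working session

There is one attempt and no reset: what is moved stays moved. The work goes in short steps, Python scripts to look and compute and a tool call to move; the robot and the scene stay as the last step left them, time stands still between calls to the robot, and variables do not carry over. Pictures are saved under pics/ and viewed, and the job is handed in when it is done.

Besides the shell and the picture viewer there is one more tool, called after ">>>" as name([rows], argument=value, ...), one row to a line, values as JSON. arm_command: Moves the arm, as the interface text tells. Its arguments: {"type":"object","properties":{"series":{"type":"array"}},"required":["series"]}

```bash
mkdir -p pics; ls; python3 - <<'E'
from cell import ctrl
import cv2,json
for n in ["scene","top"]:
    cv2.imwrite(f"pics/{n}0.png",ctrl.get_image(n))
    for l in ["lift","crank_hub","handle_hinge","handle_end","platform_edge","pointer_tip","timer","tape_roll","coverslips"]:
        print(n,l,[( [round(v) for v in d["centre"]],round(d["conf"],2)) for d in ctrl.spot_in(l,n)][:2])
    print(ctrl.calibration(n))
print(ctrl.calibration("wrist"))
print(ctrl.read_state())
E
```

```text
pics
scene lift [([543, 92, 24], 0.79)]
scene crank_hub [([535, -90, 115], 0.7)]
scene handle_hinge [([533, -89, 112], 0.51)]
scene handle_end [([542, -90, 125], 0.52)]
scene platform_edge [([548, 102, 107], 0.92)]
scene pointer_tip [([550, 181, 120], 0.5)]
scene timer [([409, -362, 26], 0.87)]
scene tape_roll [([559, -378, 20], 0.76), ([538, -91, 113], 0.73)]
scene coverslips [([545, 95, 25], 0.56), ([605, 300, 18], 0.5)]
{'fovy': 57.83942507203635, 'cx': 320.96585042694215, 'cy': 205.4161520350203, 'k1': -0.028218613136084234, 'cam_to_world': array([[-8.98986697e-01,  3.09981070e-01, -3.09410171e-01,
         2.47760303e+02],
       [-4.37939946e-01, -6.27156898e-01,  6.44113988e-01,
         5.65588686e+02],
       [ 5.61442012e-03,  7.14552980e-01,  6.99558802e-01,
         7.58016749e+02],
       [ 0.00000000e+00,  0.00000000e+00,  0.00000000e+00,
         1.00000000e+00]])}
top lift [([555, 13, 21], 0.73), ([544, -94, 123], 0.56)]
top crank_hub [([533, -86, 124], 0.56)]
top handle_hinge [([535, -86, 123], 0.75)]
top handle_end []
top platform_edge [([553, 94, 102], 0.61)]
top p
[... 1061 characters left out ...]
0,  0.00000000e+00,
         1.00000000e+00]])}
{'clock': 1.0, 'qpos': array([ 1.25321367,  0.62837903,  0.03852682,  1.51738358, -0.02701262,
        0.99628652, -0.02003469]), 'qd': array([ 0.00118252,  0.00175251, -0.00086449, -0.00083846, -0.00131177,
        0.00057304, -0.00015159]), 'tau': array([ 5.07857965e-05, -5.63282633e+01,  1.22548688e+00, -1.93786025e+01,
        1.08503003e-02,  1.57478727e-03,  3.22108761e-06]), 'eef_pos': array([ 161.95778776, -629.53053702,  231.33277508]), 'tool_rot': array([ 2.0688376 ,  1.57072596, -0.82106026]), 'force': array([ 0.28835941, -0.00133311,  0.70737847]), 'torque': array([-0.00149636, -0.04761107,  0.00582962]), 'width': 85.19220722051686}
```

View pics/scene0.png

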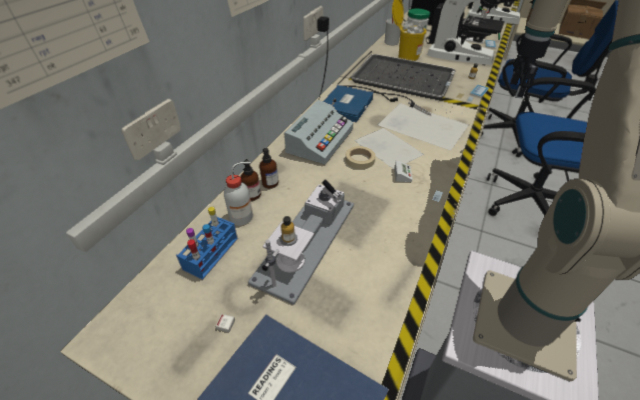

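View pics/top0.png

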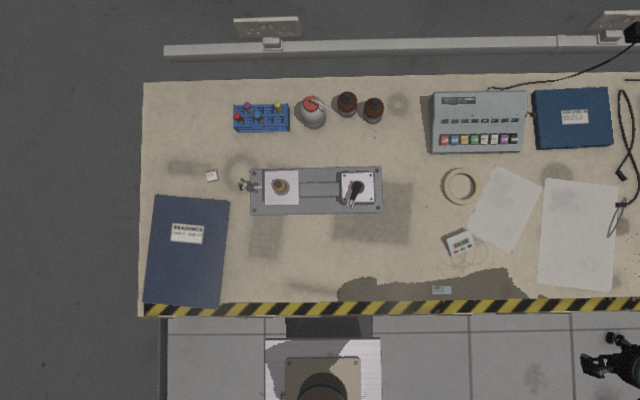

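```bash
python3 - <<'E'
import cv2
a=cv2.imread("pics/scene0.png")[130:270,230:430]
cv2.imwrite("pics/sc0.png",cv2.resize(a,None,fx=4,fy=4,interpolation=2))
b=cv2.imread("pics/top0.png")[100:200,220:420]
cv2.imwrite("pics/tc0.png",cv2.resize(b,None,fx=4,fy=4,interpolation=2))
E
```

```text
(no output)
```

View pics/sc0.png

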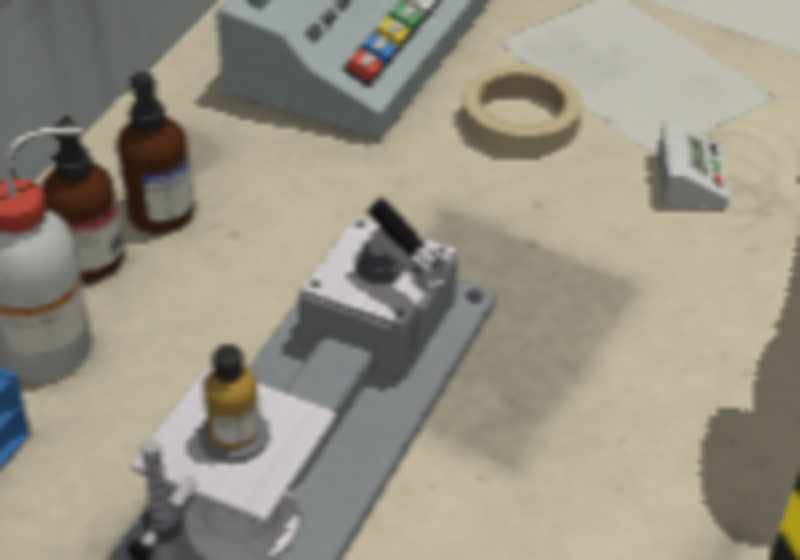

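View pics/tc0.png

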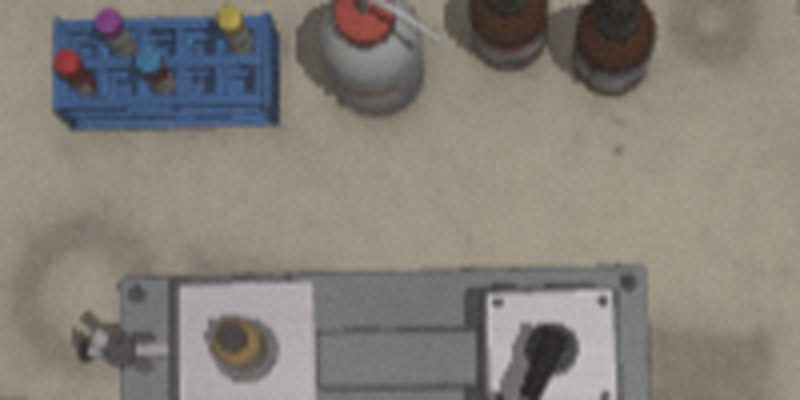

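```bash
cat > h.py <<'E'
import numpy as np,cv2
from scipy.spatial.transform import Rotation as R
from cell import ctrl
def K(c):
    f=200/np.tan(np.radians(c["fovy"])/2); return f
def ray(c,uv,T=None):
    T=c["cam_to_world"] if T is None else T
    f=K(c); d=np.array([(uv[0]-c["cx"])/f,(uv[1]-c["cy"])/f]); s=d.copy()
    for _ in range(20): s=d/(1+c["k1"]*(s@s))
    v=T[:3,:3]@np.array([s[0],-s[1],-1]); return T[:3,3],v/np.linalg.norm(v)
def atz(c,uv,z,T=None):
    o,v=ray(c,uv,T); return o+v*(z-o[2])/v[2]
def proj(c,p,T=None):
    T=c["cam_to_world"] if T is None else T
    q=T[:3,:3].T@(np.asarray(p,float)-T[:3,3]); s=np.array([q[0],-q[1]])/-q[2]
    s=s*(1+c["k1"]*(s@s)); return s*K(c)+[c["cx"],c["cy"]]
def wristT(st,c):
    T=np.eye(4);T[:3,:3]=R.from_euler("xyz",st["tool_rot"]).as_matrix();T[:3,3]=st["eef_pos"]
    return T@c["T_tool_cam"]
E
python3 - <<'E'
import cv2
b=cv2.imread("pics/top0.png")[155:225,230:400]
cv2.imwrite("pics/tc1.png",cv2.resize(b,None,fx=4.7,fy=4.7,interpolation=2))
b=cv2.imread("pics/scene0.png")[170:220,290:360]
cv2.imwrite("pics/sc1.png",cv2.resize(b,None,fx=10,fy=10,interpolation=2))
E
```

```text
(no output)
```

View pics/tc1.png

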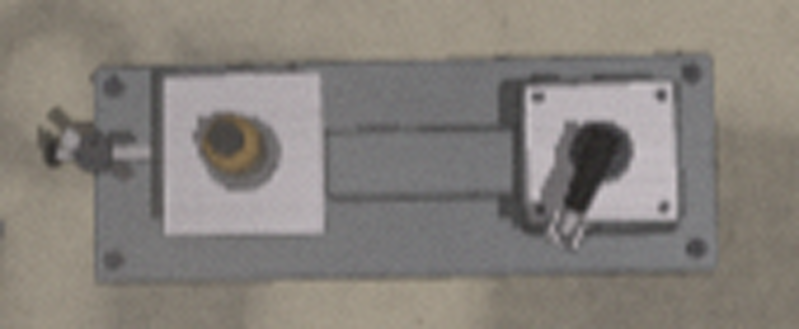

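View pics/sc1.png

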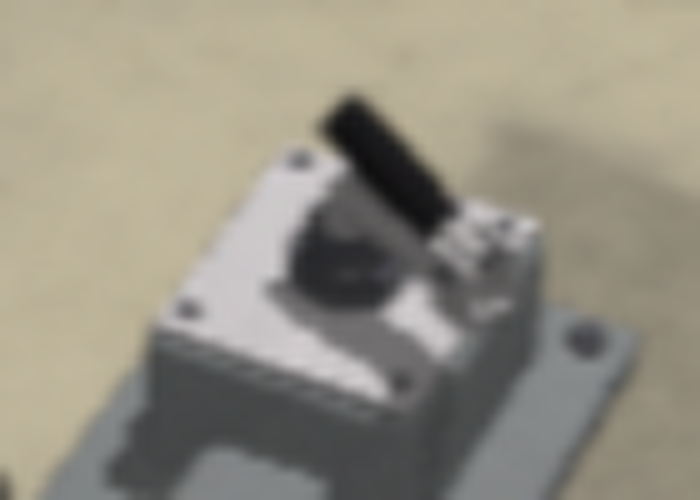

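```bash
cat > fit.py <<'E'
from h import *
from scipy.optimize import least_squares
ct=ctrl.calibration("top"); cs=ctrl.calibration("scene")
t=lambda u,v:(230+u/4.7,155+v/4.7)
s=lambda u,v:(290+u/10,170+v/10)
base=[atz(ct,t(*p),16) for p in [(97,68),(712,55),(717,268),(97,282)]]
c=np.mean(base,axis=0); print("base c",c.round(1),[b.round(0) for b in base])
d=(base[0]+base[3]-base[1]-base[2]); yaw=np.arctan2(d[1],d[0])-np.pi/2; print("yaw",yaw, np.linalg.norm(d)/2)
Ry=np.array([-np.sin(yaw),np.cos(yaw)])
hub=c[:2]-100*Ry
print("hub",hub.round(1))
print("gear scene:",[atz(cs,s(*p),71).round(1) for p in [(295,150),(155,325),(410,410),(540,225)]])
print("hub sc", proj(cs,[*hub,113]), proj(ct,[*hub,113]))
print("hinge top @113", atz(ct,t(567,232),115).round(1), "scene", atz(cs,s(470,245),115).round(1))
for ph in [-2.2,-2.0,-1.8,-1.6]:
  for fold in [0,.3,.6]:
    u=np.array([np.cos(ph),np.sin(ph)]); hi=np.array([*(hub+52*u),113])
    e=hi+58*np.array([*(-u*np.cos(fold)),np.sin(fold)])
    f=lambda q:(q-np.array([230,155]))*4.7
    g=lambda q:(q-np.array([290,170]))*10
    print(ph,fold,"hinge",f(proj(ct,hi)).round(),g(proj(cs,hi)).round(),"end",f(proj(ct,e)).round(),g(proj(cs,e)).round())
E
python3 fit.py
```

```text
base c [559.1   7.9  16. ] [array([622., 191.,  16.]), array([ 623., -176.,   16.]), array([ 497., -175.,   16.]), array([494., 191.,  16.])]
yaw 0.004875731558559693 366.41948996460144
hub [559.6 -92.1]
gear scene: [array([ 592.2, -140.6,   71. ]), array([594.5, -58.5,  71. ]), array([518.3, -59.7,  71. ]), array([ 516.2, -142.5,   71. ])]
hub sc [322.47990196 187.42637039] [353.01522424 185.67554749]
hinge top @113 [511.4 -85.1 115. ] scene [512.4 -81.9 115. ]
-2.2 0 hinge [656. 199.] [493. 116.] end [569. 138.] [305. 181.]
-2.2 0.3 hinge [656. 199.] [493. 116.] end [574. 137.] [314. 130.]
-2.2 0.6 hinge [656. 199.] [493. 116.] end [586. 141.] [340.  76.]
-2.0 0 hinge [666. 182.] [471.  95.] end [568. 140.] [308. 184.]
-2.0 0.3 hinge [666. 182.] [471.  95.] end [573. 138.] [315. 131.]
-2.0 0.6 hinge [666. 182.] [471.  95.] end [587. 140.] [338.  74.]
-1.8 0 hinge [671. 164.] [443.  78.] end [567. 142.] [311. 186.]
-1.8 0.3 hinge [671. 164.] [443.  78.] end [573. 139.] [317. 132.]
-1.8 0.6 hinge [671. 164.] [443.  78.] end [588. 138.] [336.  73.]
-1.6 0 hinge [673. 145.] [411.  64.] end [567. 144.] [314. 187.]
-1.6 0.3 hinge [673. 145.] [411.  64.] end [573. 140.] [319. 133.]
-1.6 0.6 hinge [673. 145.] [411.  64.] end [588. 137.] [333.  72.]
```

```bash
cat >> fit.py <<'E'
print("---")
f=lambda q:(q-np.array([230,155]))*4.7
g=lambda q:(q-np.array([290,170]))*10
print("gear top:",[atz(ct,t(*p),71).round(1) for p in [(525,85),(675,80),(680,220),(530,228)]])
def pts(x):
    hb=x[:2];ph,fo=x[2:4]; u=np.array([np.cos(ph),np.sin(ph)]); hi=np.array([*(hb+52*u),113])
    e=hi+58*np.array([*(-u*np.cos(fo)),np.sin(fo)]); return hi,e
def res(x):
    hi,e=pts(x)
    return np.r_[(f(proj(ct,hi))-[567,230])/4.7,(g(proj(cs,hi))-[465,240])/10,(f(proj(ct,e))-[600,128])/4.7,(g(proj(cs,e))-[345,112])/10,(x[:2]-[558,-94])/3]
r=least_squares(res,[558,-94,2.9,.4]);print(r.x,r.fun.round(1),[p.round(1) for p in pts(r.x)])
print(R.from_euler("xyz",ctrl.read_state()["tool_rot"]).as_matrix().round(3))
E
python3 fit.py | sed -n '/---/,$p'
```

```text
---
gear top: [array([599.1, -63.9,  71. ]), array([ 600.5, -149.1,   71. ]), array([ 520.7, -150. ,   71. ]), array([517.5, -65.3,  71. ])]
[ 5.60393663e+02 -1.00759266e+02  2.80170639e+00  2.38480900e-01] [-0.7  0.5  1.1  0.8 -0.6  0.8 -2.  -0.4  0.8 -2.3] [array([511.4, -83.4, 113. ]), array([ 564.5, -102.2,  126.7])]
[[ 0.     0.249 -0.968]
 [-0.    -0.968 -0.249]
 [-1.     0.    -0.   ]]
```

>>> arm_command([
  [1,1.95,2.65,0,0,0,-1.7],
  [1,1.95,2.65,0,0,0,-1.7],
  [1,1.95,2.65,0,0,0,-1.7],
  [1,1.95,2.65,0,0,0,-1.7],
  [1,1.95,2.65,0,0,0,-1.7],
  [1,1.95,2.65,0,0,0,-1.7],
  [1,1.95,2.65,0,0,0,-1.7],
  [1,1.95,2.65,0,0,0,-1.7],
  [1,1.95,2.65,0,0,0,-1.7],
  [1,1.95,2.65,0,0,0,-1.7],
  [1,1.95,2.65,0,0,0,-1.7],
  [1,1.95,2.65,0,0,0,-1.7],
  [1,1.95,2.65,0,0,0,-1.7],
  [1,1.95,2.65,0,0,0,-1.7],
  [1,1.95,2.65,0,0,0,-1.7],
  [1,1.95,2.65,0,0,0,-1.7],
  [1,1.95,2.65,0,0,0,-1.7],
  [1,1.95,2.65,0,0,0,-1.7],
  [1,1.95,2.65,0,0,0,-1.7],
  [1,1.95,2.65,0,0,0,-1.7],
])

```text
clock: 2.67
eef_pos: [552.9, -98.0, 231.5]
tool_rot: [-2.944, 1.57, -0.145]
force: [0.7, 0.2, 0.1]
width: 85.6
```

```bash
python3 - <<'E'
from h import *
import time
st=ctrl.read_state(); im=ctrl.get_image("wrist"); cv2.imwrite("pics/w1.png",im)
np.save("w1.npy",wristT(st,ctrl.calibration("wrist")))
print(st["clock"],st["eef_pos"],R.from_euler("xyz",st["tool_rot"]).as_matrix().round(3),st["qpos"].round(2))
for l in ["crank_hub","handle_hinge","handle_end"]:
    print(l,[( [round(v) for v in d["centre"]],round(d["conf"],2)) for d in ctrl.spot_in(l,"wrist")][:2])
E
```

```text
2.6667 [552.86890222 -97.98362299 231.51383127] [[ 0.    -0.336 -0.942]
 [-0.    -0.942  0.336]
 [-1.    -0.    -0.   ]] [ 0.02  0.5   0.16  1.77 -0.1   0.87 -1.69]
crank_hub [([547, -91, 123], 0.76)]
handle_hinge [([549, -95, 119], 0.97)]
handle_end [([544, -95, 126], 0.72)]
```

View pics/w1.png

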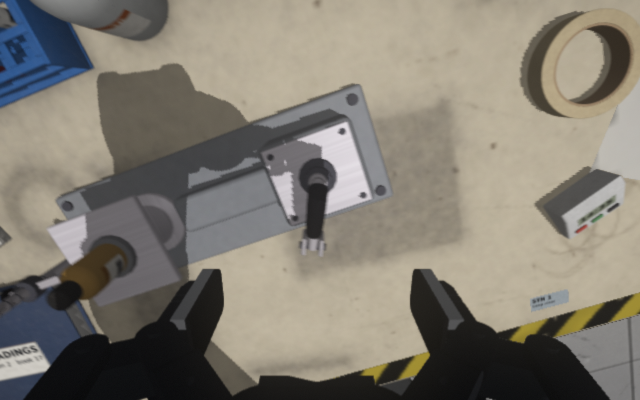

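```bash
python3 - <<'E'
import cv2
b=cv2.imread("pics/w1.png")[110:270,240:410]
cv2.imwrite("pics/w1c.png",cv2.resize(b,None,fx=3.7,fy=3.7,interpolation=2))
E
```

```text
(no output)
```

View pics/w1c.png

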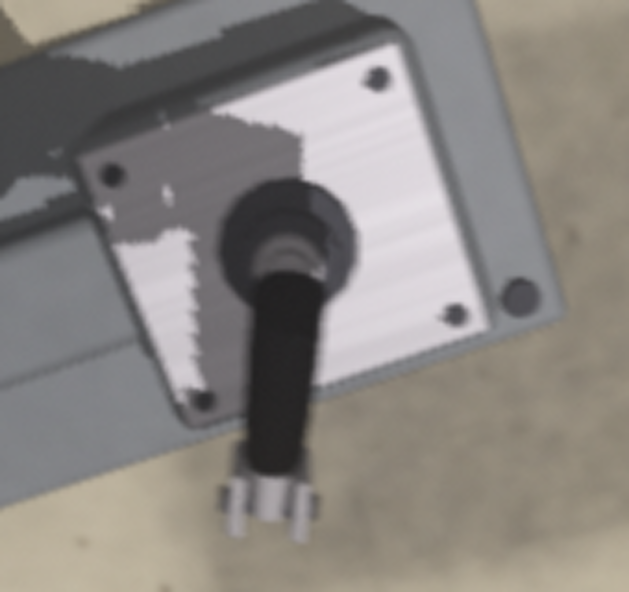

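```bash
cat > fit2.py <<'E'
from h import *
from scipy.optimize import least_squares
cw=ctrl.calibration("wrist");T=np.load("w1.npy");ct=ctrl.calibration("top"); cs=ctrl.calibration("scene")
w=lambda u,v:(240+u/3.7,110+v/3.7)
P=[atz(cw,w(*p),71,T) for p in [(112,175),(377,78),(455,315),(203,400)]]
print([p.round(1) for p in P],np.mean(P,0).round(1), np.degrees(np.arctan2(*(P[0]+P[3]-P[1]-P[2])[:2])))
def pts(x):
    hb=x[:2];ph,fo=x[2:4]; u=np.array([np.cos(ph),np.sin(ph)]); hi=np.array([*(hb+52*u),113])
    e=hi+58*np.array([*(-u*np.cos(fo)),np.sin(fo)]); return hi,e
m=np.mean(P,0)[:2]
def res(x):
    hi,e=pts(x); 
    return np.r_[(proj(cw,hi,T)-w(269,497))/2,(proj(cw,e,T)-w(288,275))/2,(x[:2]-m)/1.5,(proj(ct,hi)-[230+567/4.7,155+230/4.7]),(proj(ct,e)-[230+600/4.7,155+128/4.7]),proj(cs,hi)-[336.5,194],proj(cs,e)-[324.5,181.2]]
r=least_squares(res,[558,-94,2.9,.4]);print(r.x,r.fun.round(1),[p.round(1) for p in pts(r.x)])
E
python3 fit2.py
```

```text
[array([591.5, -66.6,  71. ]), array([ 591.9, -136.5,   71. ]), array([ 527.6, -136.7,   71. ]), array([527.5, -66.6,  71. ])] [ 559.6 -101.6   71. ] -0.18616497878911525
[ 5.60590841e+02 -1.02338257e+02  2.73914654e+00  1.79348923e-01] [ 0.9  0.3  0.4  0.3  0.6 -0.5 -1.2 -0.   0.2  0.7  0.4  1.  -1.9  0. ] [array([512.7, -82. , 113. ]), array([ 565.3, -104.3,  123.3])]
```

>>> arm_command([
  [1,-0.2,0,-3,0,0,-3.5],
  [1,0,0,-3,0,0,0],
  [1,0,0,-3,0,0,0],
  [1,0,0,-2,0,0,0],
  [1,0,0,-2,0,0,0],
  [1,0,0,0,0,0,0],
])

```text
clock: 3.37
eef_pos: [546.4, -100.8, 98.1]
tool_rot: [0.373, 1.563, 3.109]
force: [-0.4, 0.1, 0.4]
width: 85.3
```

```bash
python3 - <<'E'
from h import *
st=ctrl.read_state(); im=ctrl.get_image("wrist"); cv2.imwrite("pics/w2.png",im)
print(st["clock"],st["eef_pos"],st["force"])
E
```

```text
3.3667 [ 546.4470543  -100.78010967   98.07098999] [-0.43703167  0.1119985   0.41687368]
```

View pics/w2.png

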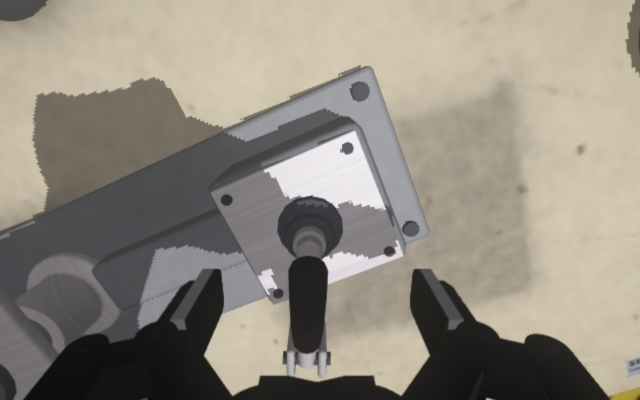

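>>> arm_command([
  [1,0.3,0.3,0.3,0,0,0],
  [1,0,0,0,0,0,0],
  [1,0,0,0,0,0,0],
])

```text
clock: 3.67
eef_pos: [554.4, -96.7, 106.1]
tool_rot: [-2.854, 1.567, -0.115]
force: [0.3, -0.1, 0.8]
width: 85.2
```

>>> arm_command([
  [1,-0.3,-0.1,-0.3,0,0,0],
  [1,0,0,0,0,0,0],
  [1,0,0,0,0,0,0],
  [1,0,0,0,0,0,0],
])

```text
clock: 4.0
eef_pos: [549.9, -97.6, 101.5]
tool_rot: [-3.111, 1.571, -0.373]
force: [0.4, -0.1, -0.1]
width: 85.6
```

```bash
python3 - <<'E'
from h import *
st=ctrl.read_state(); im=ctrl.get_image("wrist"); cv2.imwrite("pics/w3.png",im[100:400,160:480]); cw=ctrl.calibration("wrist"); T=wristT(st,cw); np.save("w3.npy",T)
print(st["clock"],st["eef_pos"],st["force"],st["tool_rot"])
print([ (proj(cw,p,T)-[160,100]).round() for p in [(512.7,-82,113),(565.3,-104.3,123.3),(566,-105,113),(565,-104.3,118)]])
E
```

```text
4.0 [549.91269868 -97.55957973 101.48196617] [ 0.40543567 -0.08927524 -0.07579268] [-3.1113837   1.57061237 -0.37258954]
[array([157., 254.]), array([157., 162.]), array([158., 149.]), array([157., 157.])]
```

View pics/w3.png

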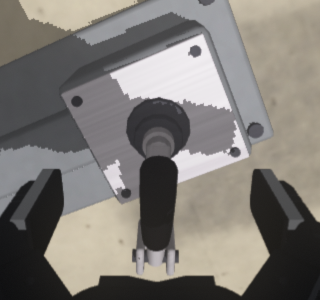

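>>> arm_command([
  [0.5,0,0,0,0,0,0],
  [0,0,0,0,0,0,0],
  [0,0,0,0,0,0,0],
  [0,0,0,0,0,0,0],
  [0,0,0,0,0,0,0],
  [0,0,0,0,0,0,0],
  [0,0,0,0,0,0,0],
])

```text
clock: 4.63
eef_pos: [549.9, -97.7, 101.4]
tool_rot: [2.29, 1.571, -1.255]
force: [0.3, -0.4, 1.1]
width: 13.8
```

>>> arm_command([
  [0,-0.13,0.05,0.57,0,0,0],
  [0,-0.21,0.09,0.54,0,0,0],
  [0,-0.27,0.11,0.51,0,0,0],
  [0,-0.34,0.14,0.46,0,0,0],
  [0,-0.39,0.16,0.41,0,0,0],
  [0,0,0,0,0,0,0],
  [0,0,0,0,0,0,0],
])

```text
clock: 5.22
eef_pos: [536.1, -91.6, 126.8]
tool_rot: [-0.442, 1.57, 2.297]
force: [1.7, 0.1, -7.3]
width: 13.2
```

```bash
python3 - <<'E'
from h import *
st=ctrl.read_state(); im=ctrl.get_image("wrist"); 
s=ctrl.get_image("scene")[160:220,280:370]; cv2.imwrite("pics/w4.png",np.hstack([im[100:400,160:480],cv2.resize(s,(450,300),interpolation=2)]))
print(st["clock"],st["eef_pos"],st["force"],st["torque"])
E
```

```text
5.2167 [536.09468973 -91.63681587 126.76828235] [ 1.71071575  0.07586447 -7.3358539 ] [-0.01291426 -0.56282986 -0.1305966 ]
```

View pics/w4.png

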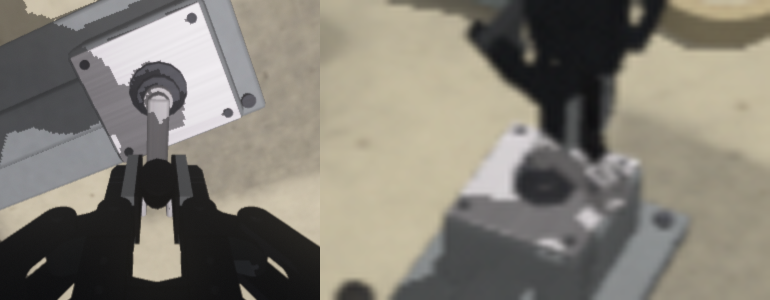

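>>> arm_command([
  [0,-0.44,0.19,0.34,0,0,0],
  [0,-0.48,0.2,0.27,0,0,0],
  [0,-0.52,0.22,0.2,0,0,0],
  [0,-0.52,0.22,0.11,0,0,0],
  [0,-0.51,0.21,0.04,0,0,0],
  [0,0,0,0,0,0,0],
  [0,0,0,0,0,0,0],
])

```text
clock: 5.9
eef_pos: [516.1, -83.0, 137.8]
tool_rot: [-2.994, 1.561, -0.255]
force: [5.8, -2.7, -4.4]
width: 13.8
```

```bash
python3 - <<'E'
from h import *
st=ctrl.read_state(); im=ctrl.get_image("wrist"); 
s=ctrl.get_image("scene")[160:220,280:370]; cv2.imwrite("pics/w5.png",np.hstack([im[100:400,160:480],cv2.resize(s,(450,300),interpolation=2)]))
print(st["clock"],st["eef_pos"],st["force"],st["torque"])
E
```

```text
5.9 [516.13043737 -82.97101167 137.78595304] [ 5.84567604 -2.67253791 -4.38134903] [-0.74069843 -1.81692882 -0.06274417]
```

View pics/w5.png

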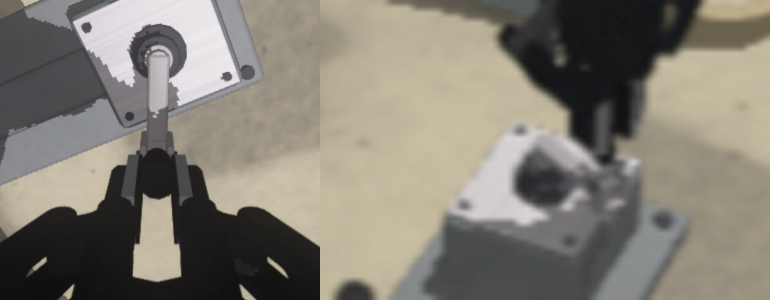

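>>> arm_command([
  [0,-0.3,0.12,0,0,0,0],
  [0,0,0,0,0,0,0],
  [0,0,0,0,0,0,0],
  [0,0,0,0,0,0,0],
])

```text
clock: 6.33
eef_pos: [514.5, -82.3, 138.1]
tool_rot: [-2.993, 1.558, -0.254]
force: [9.0, -4.4, -3.5]
width: 13.4
```

```bash
python3 - <<'E'
from h import *
st=ctrl.read_state(); im=ctrl.get_image("wrist"); 
s=ctrl.get_image("scene")[160:220,280:370]; cv2.imwrite("pics/w6.png",np.hstack([im[100:400,160:480],cv2.resize(s,(450,300),interpolation=2)]))
print(st["clock"],st["eef_pos"],st["force"],st["torque"],st["tool_rot"])
E
```

```text
6.3333 [514.51006863 -82.28240227 138.1205298 ] [ 9.01474989 -4.40674625 -3.48577322] [-0.88728023 -2.23026796 -0.03638786] [-2.99268855  1.55798366 -0.25406562]
```

View pics/w6.png

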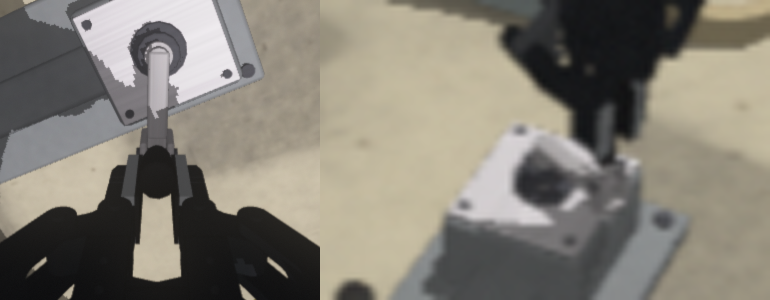

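>>> arm_command([
  [0,-0.4,0.16,0,0,0,0],
  [0,0,0,0,0,0,0],
  [0,0,0,0,0,0,0],
  [0,0,0,0,0,0,0],
])

```text
clock: 6.77
eef_pos: [511.0, -80.8, 138.5]
tool_rot: [-2.985, 1.557, -0.246]
force: [9.6, -3.9, -1.9]
width: 13.7
```

>>> arm_command([
  [0,-0.4,0.16,0,0,0,0],
  [0,0,0,0,0,0,0],
  [0,0,0,0,0,0,0],
  [0,0,0,0,0,0,0],
])

```text
clock: 7.1
eef_pos: [508.1, -79.5, 138.8]
tool_rot: [-2.984, 1.554, -0.245]
force: [10.0, -5.0, -1.7]
width: 13.8
```

```bash
python3 - <<'E'
from h import *
st=ctrl.read_state(); im=ctrl.get_image("wrist"); 
s=ctrl.get_image("scene")[160:220,280:370]; cv2.imwrite("pics/w7.png",np.hstack([im[100:400,160:480],cv2.resize(s,(450,300),interpolation=2)]))
print(st["clock"],st["eef_pos"],st["force"],st["torque"],st["tool_rot"])
E
```

```text
7.1 [508.11549891 -79.52054994 138.78536317] [10.00872472 -4.95464578 -1.67182704] [-1.02219788 -2.53539097 -0.03910563] [-2.98353436  1.55446752 -0.24496125]
```

View pics/w7.png

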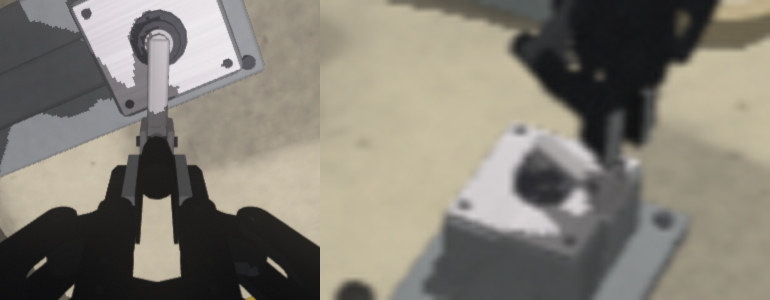

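```bash
python3 - <<'E'
from h import *
st=ctrl.read_state(); cw=ctrl.calibration("wrist"); T=wristT(st,cw)
ph=2.74;u=np.array([np.cos(ph),np.sin(ph)])
hi=np.array([512.7,-82,113])
f=lambda p:((proj(cw,p,T)-[160,100])*1).round()
print("hinge",f(hi),"hub",f((560.5,-102,113)),"forktop",f(hi+[0,0,5]))
for fo in [1.2,1.3,1.4,1.5,1.571,1.65]:
    e=hi+58*np.array([*(-u*np.cos(fo)),np.sin(fo)]); a=np.array([*(u*np.sin(fo)),np.cos(fo)])
    print(fo,f(e),f(e+8*a),f(e-8*a),e.round(0))
im=cv2.imread("pics/w7.png")[100:230,90:230]; cv2.imwrite("pics/w7c.png",cv2.resize(im,None,fx=5,fy=4.5,interpolation=2))
E
```

```text
hinge [157. 140.] hub [157.  47.] forktop [157. 144.]
1.2 [158. 147.] [158. 168.] [158. 126.] [532. -90. 167.]
1.3 [158. 162.] [158. 183.] [158. 142.] [527. -88. 169.]
1.4 [158. 177.] [158. 197.] [158. 157.] [522. -86. 170.]
1.5 [158. 191.] [158. 209.] [158. 172.] [516. -84. 171.]
1.571 [158. 200.] [158. 218.] [158. 182.] [513. -82. 171.]
1.65 [158. 210.] [158. 226.] [158. 193.] [508. -80. 171.]
```

View pics/w7c.png

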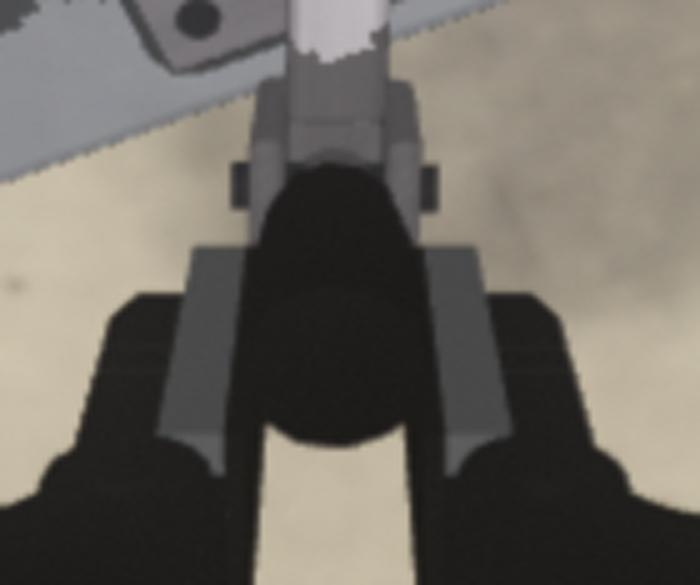

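>>> arm_command([
  [0.6,0.3,-0.1,0,0,0,0],
  [0.6,0.3,-0.1,0,0,0,0],
  [0.6,0.3,-0.1,0,0,0,0],
  [0.6,0.3,-0.1,0,1.95,4.6,0],
  [0.6,0.3,-0.2,0,1.95,4.6,0],
  [0.6,0,0,0,0,0,0],
  [0.6,0,0,0,0,0,0],
])

```text
clock: 7.78
eef_pos: [516.0, -83.6, 135.2]
tool_rot: [0.004, 1.396, 2.742]
force: [-0.2, 0.5, -0.1]
width: 50.9
```

```bash
python3 - <<'E'
from h import *
st=ctrl.read_state(); im=ctrl.get_image("wrist"); 
s=ctrl.get_image("scene")[160:220,280:370]; cv2.imwrite("pics/w8.png",np.hstack([im[100:400,160:480],cv2.resize(s,(450,300),interpolation=2)]))
print(st["clock"],st["eef_pos"],st["force"],st["torque"],R.from_euler("xyz",st["tool_rot"]).as_matrix()[:,0])
cw=ctrl.calibration("wrist"); T=wristT(st,cw)
ph=2.74;u=np.array([np.cos(ph),np.sin(ph)])
hi=np.array([512.7,-82,113])
f=lambda p:((proj(cw,p,T)-[160,100])*1).round()
print("hinge",f(hi),"hub",f((560.5,-102,113)))
for fo in [1.2,1.3,1.4,1.5,1.571]:
    e=hi+58*np.array([*(-u*np.cos(fo)),np.sin(fo)]); a=np.array([*(u*np.sin(fo)),np.cos(fo)])
    print(fo,f(e),f(e+8*a),f(e-8*a),e.round(0))
E
```

```text
7.7833 [515.96445902 -83.63934958 135.22954682] [-0.24777306  0.49205627 -0.06456904] [-0.05599262 -0.14143153  0.03498301] [-0.16002099  0.0675535  -0.98479937]
hinge [156. 150.] hub [155.  62.]
1.2 [156. 191.] [156. 211.] [156. 171.] [532. -90. 167.]
1.3 [156. 205.] [156. 223.] [156. 186.] [527. -88. 169.]
1.4 [156. 218.] [156. 235.] [156. 201.] [522. -86. 170.]
1.5 [156. 230.] [156. 244.] [156. 214.] [516. -84. 171.]
1.571 [156. 237.] [156. 250.] [156. 223.] [513. -82. 171.]
```

View pics/w8.png

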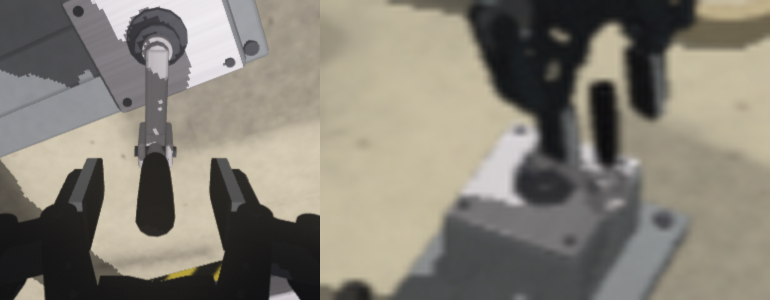

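>>> arm_command([
  [0,0,0,0,0,0,0],
  [0,0,0,0,0,0,0],
  [0,0,0,0,0,0,0],
  [0,0,0,0,0,0,0],
  [0,0,0,0,0,0,0],
  [0,-0.11,0.05,0.01,-1.3,-3.1,0],
  [0,-0.11,0.05,0.01,-1.3,-3.1,0],
  [0,-0.11,0.05,0.01,-1.3,-3.1,0],
  [0,-0.1,0.04,0,-1.3,-3.1,0],
  [0,0,0,0,0,0,0],
  [0,0,0,0,0,0,0],
  [0,0,0,0,0,0,0],
])

```text
clock: 8.88
eef_pos: [512.9, -81.5, 136.5]
tool_rot: [-3.118, 1.508, -0.379]
force: [4.1, -0.7, -1.7]
width: 14.4
```

```bash
cat > chk.py <<'E'
from h import *
import sys
n=sys.argv[1]
st=ctrl.read_state(); im=ctrl.get_image("wrist"); 
s=ctrl.get_image("scene")[160:220,280:370]; cv2.imwrite(f"pics/{n}.png",np.hstack([im[100:400,160:480],cv2.resize(s,(450,300),interpolation=2)]))
print(st["clock"],st["eef_pos"].round(1),st["force"].round(1),st["torque"].round(2),R.from_euler("xyz",st["tool_rot"]).as_matrix()[:,:2].round(3).tolist(),st["qpos"].round(2),st["width"])
cw=ctrl.calibration("wrist"); T=wristT(st,cw)
ph=float(sys.argv[2]) if len(sys.argv)>2 else 2.74
u=np.array([np.cos(ph),np.sin(ph)])
hi=np.array([*(np.array([560.5,-102.3])+52*u),113])
f=lambda p:((proj(cw,p,T)-[160,100])*1).round()
print("hinge",hi.round(1),f(hi),"hub",f((560.5,-102.3,113)))
for fo in [0,.1,1.3,1.4,1.5,1.571]:
    e=hi+58*np.array([*(-u*np.cos(fo)),np.sin(fo)]); a=np.array([*(u*np.sin(fo)),np.cos(fo)])
    print(fo,f(e),f(e+8*a),f(e-8*a),e.round(0))
E
python3 chk.py w9
```

```text
8.8833 [512.9 -81.5 136.5] [ 4.1 -0.7 -1.7] [ 0.06 -0.2  -0.04] [[0.059, -0.392], [-0.023, -0.92], [-0.998, -0.001]] [-0.02  0.56  0.16  2.03 -0.14  0.49 -1.74] 14.365129341929144
hinge [512.6 -82.  113. ] [157. 152.] hub [157.  59.]
0 [157.  47.] [158.  48.] [157.  46.] [ 566. -105.  113.]
0.1 [158.  49.] [158.  52.] [157.  46.] [ 566. -105.  119.]
1.3 [158. 173.] [158. 194.] [158. 152.] [527. -88. 169.]
1.4 [158. 188.] [158. 208.] [158. 167.] [522. -86. 170.]
1.5 [158. 202.] [158. 221.] [158. 183.] [516. -84. 171.]
1.571 [158. 212.] [158. 229.] [158. 193.] [513. -82. 171.]
```

View pics/w9.png

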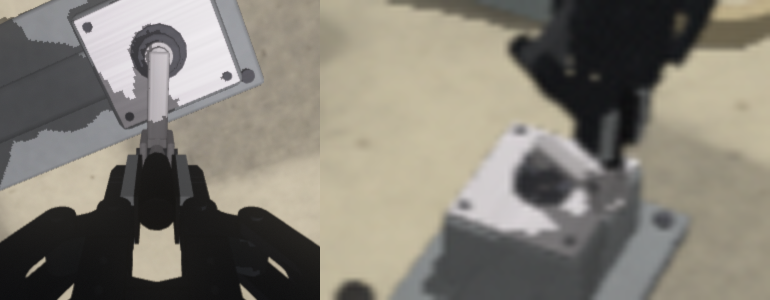

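```bash
python3 - <<'E'
from h import *
ct=ctrl.calibration("top"); cs=ctrl.calibration("scene"); cw=ctrl.calibration("wrist");T=np.load("w1.npy")
def tri(rs):
    A=np.zeros((3,3));b=np.zeros(3)
    for o,v in rs:
        P=np.eye(3)-np.outer(v,v);A+=P;b+=P@o
    x=np.linalg.solve(A,b); return x.round(1),[np.linalg.norm((np.eye(3)-np.outer(v,v))@(x-o)).round(1) for o,v in rs]
t=lambda u,v:(230+u/4.7,155+v/4.7)
s=lambda u,v:(230+u/4,130+v/4)
print(tri([ray(ct,t(325,235)),ray(cs,s(335,410)),ray(cw,(187,278),T)]))
print(tri([ray(ct,t(163,236)),ray(cs,s(262,517)),ray(cw,(101,304),T)]))
print(tri([ray(ct,t(323,72)),ray(cw,(147,200),T)]))
b=cv2.imread("pics/w1.png")[180:310,0:200]
cv2.imwrite("pics/w1d.png",cv2.resize(b,None,fx=4,fy=4,interpolation=2))
b=cv2.imread("pics/scene0.png")[215:275,250:330]
cv2.imwrite("pics/s0d.png",cv2.resize(b,None,fx=9,fy=9,interpolation=2))
E
```

```text
(array([513.9,  48.5,  96.6]), [np.float64(0.5), np.float64(1.0), np.float64(0.6)])
(array([515.2, 139.6,  97.9]), [np.float64(1.6), np.float64(0.3), np.float64(1.5)])
(array([600.4,  46.5,  99.1]), [np.float64(4.4), np.float64(4.4)])
```

View pics/w1d.png

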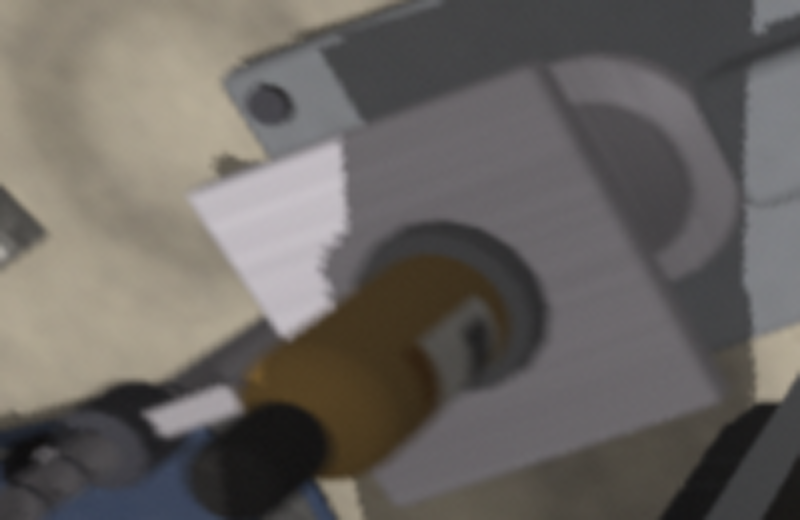

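View pics/s0d.png

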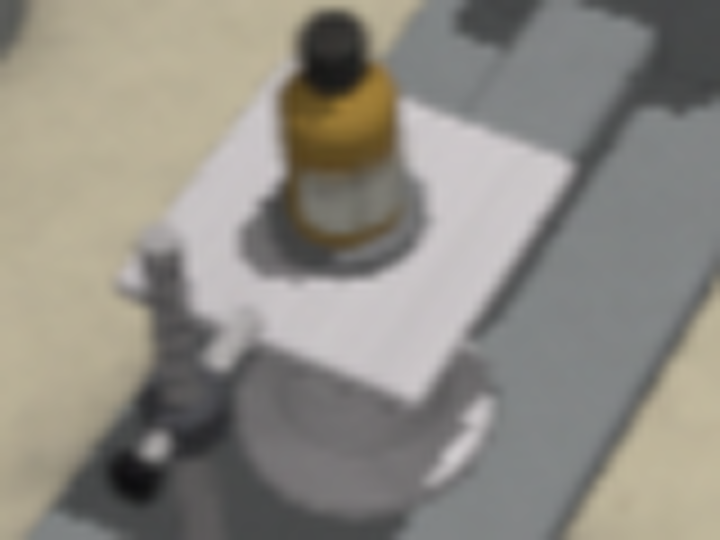

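```bash
python3 - <<'E'
from h import *
cs=ctrl.calibration("scene"); ct=ctrl.calibration("top")
for uv in [(278.3,250.2),(277.8,249.5)]:
    o,v=ray(cs,uv); 
    for y in (143,146): t=(y-o[1])/v[1]; print((o+v*t).round(1))
E
```

```text
[557.3 143.  110.6]
[555.1 146.  115.2]
[558.4 143.  112.5]
[556.2 146.  117.1]
```

```bash
python3 - <<'E'
import numpy as np,json
p=np.radians(157-15*np.arange(0,17)); q=np.c_[5.2*np.cos(p),5.2*np.sin(p)]
d=np.diff(np.round(q,2),axis=0); print(json.dumps([[0,round(a,2),round(b,2),0,0,0,0] for a,b in d]))
E
```

```text
[[0, 0.69, 1.17, 0, 0, 0, 0], [0, 0.97, 0.95, 0, 0, 0, 0], [0, 1.18, 0.67, 0, 0, 0, 0], [0, 1.32, 0.34, 0, 0, 0, 0], [0, 1.35, -0.01, 0, 0, 0, 0], [0, 1.31, -0.36, 0, 0, 0, 0], [0, 1.17, -0.69, 0, 0, 0, 0], [0, 0.95, -0.97, 0, 0, 0, 0], [0, 0.67, -1.18, 0, 0, 0, 0], [0, 0.34, -1.32, 0, 0, 0, 0], [0, -0.01, -1.35, 0, 0, 0, 0], [0, -0.36, -1.31, 0, 0, 0, 0], [0, -0.69, -1.17, 0, 0, 0, 0], [0, -0.97, -0.95, 0, 0, 0, 0], [0, -1.18, -0.67, 0, 0, 0, 0], [0, -1.32, -0.34, 0, 0, 0, 0]]
```

>>> arm_command([
  [0.5,0,0,0,0,0,0],
  [0.5,0.1,-0.06,-0.1,1.4,3.2,0],
  [0.5,0,0,0,0,0,0],
  [0.5,0,0,0,0,0,0],
  [0,0,0,0,0,0,0],
  [0,0,0,0,0,0,0],
  [0,0,0,0,0,0,0],
  [0,0,0,0,0,0,0],
  [0,0,0,0,0,0,0],
])

```text
clock: 9.73
eef_pos: [511.9, -81.4, 135.1]
tool_rot: [-0.755, 1.568, 1.984]
force: [-1.6, 1.0, 1.6]
width: 14.1
```

```bash
python3 chk.py w10
```

```text
9.7333 [511.9 -81.4 135.1] [-1.6  1.   1.6] [ 0.17  0.29 -0.01] [[-0.001, -0.392], [0.002, -0.92], [-1.0, -0.002]] [ 0.01  0.59  0.14  1.98 -0.15  0.59 -1.72] 14.118627843513755
hinge [512.6 -82.  113. ] [157. 149.] hub [157.  55.]
0 [157.  43.] [157.  46.] [157.  41.] [ 566. -105.  113.]
0.1 [157.  46.] [157.  50.] [157.  42.] [ 566. -105.  119.]
1.3 [157. 179.] [157. 200.] [157. 158.] [527. -88. 169.]
1.4 [157. 194.] [157. 213.] [157. 174.] [522. -86. 170.]
1.5 [157. 208.] [157. 226.] [157. 189.] [516. -84. 171.]
1.571 [157. 217.] [157. 234.] [157. 199.] [513. -82. 171.]
```

View pics/w10.png

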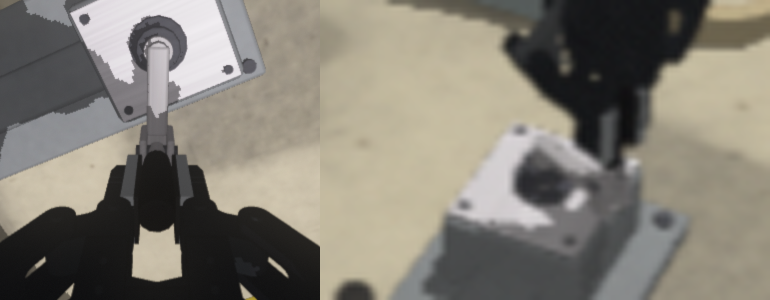

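>>> arm_command([
  [0,0.69,1.17,0,0,0,0],
  [0,0.97,0.95,0,0,0,0],
  [0,1.18,0.67,0,0,0,0],
  [0,1.32,0.34,0,0,0,0],
  [0,1.35,-0.01,0,0,0,0],
  [0,0,0,0,0,0,0],
  [0,0,0,0,0,0,0],
])

```text
clock: 10.42
eef_pos: [569.4, -51.4, 135.2]
tool_rot: [-2.616, 1.567, 0.123]
force: [3.2, -0.4, -2.0]
width: 13.9
```

```bash
python3 chk.py w11 1.43
```

```text
10.4167 [569.4 -51.4 135.2] [ 3.2 -0.4 -2. ] [-0.39 -0.74 -0.03] [[0.004, -0.392], [0.0, -0.92], [-1.0, -0.002]] [-0.06  0.64  0.16  1.84 -0.15  0.67 -1.79] 13.862719883157371
hinge [567.8 -50.8 113. ] [157. 153.] hub [249. 131.]
0 [260. 128.] [265. 134.] [256. 123.] [ 560. -108.  113.]
0.1 [263. 133.] [266. 139.] [260. 127.] [ 560. -108.  119.]
1.3 [195. 210.] [176. 218.] [214. 202.] [566. -66. 169.]
1.4 [181. 215.] [162. 222.] [201. 208.] [566. -61. 170.]
1.5 [167. 219.] [147. 225.] [187. 214.] [567. -55. 171.]
1.571 [157. 222.] [137. 226.] [177. 217.] [568. -51. 171.]
```

View pics/w11.png

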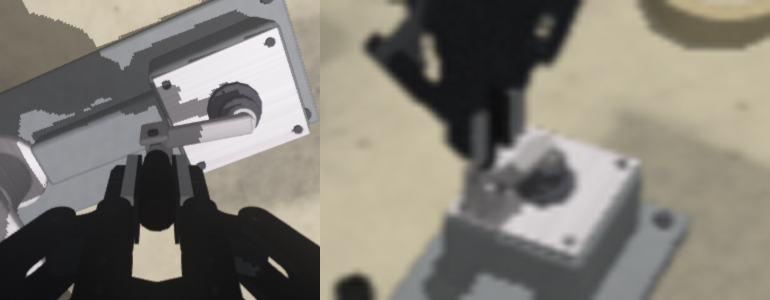

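>>> arm_command([
  [0,1.31,-0.36,0,0,0,0],
  [0,1.17,-0.69,0,0,0,0],
  [0,0.95,-0.97,0,0,0,0],
  [0,0.67,-1.18,0,0,0,0],
  [0,0.34,-1.32,0,0,0,0],
  [0,-0.01,-1.35,0,0,0,0],
  [0,-0.36,-1.31,0,0,0,0],
  [0,-0.69,-1.17,0,0,0,0],
  [0,-0.97,-0.95,0,0,0,0],
  [0,-1.18,-0.67,0,0,0,0],
  [0,-1.32,-0.34,0,0,0,0],
  [0,0,0,0,0,0,0],
  [0,0,0,0,0,0,0],
  [0,0,0,0,0,0,0],
])

```text
clock: 11.68
eef_pos: [565.2, -154.2, 135.1]
tool_rot: [-0.164, 1.568, 2.574]
force: [-3.5, 1.5, 4.1]
width: 14.3
```

```bash
python3 chk.py w12 -1.45
```

```text
11.6833 [ 565.2 -154.2  135.1] [-3.5  1.5  4.1] [ 0.39  0.72 -0.  ] [[-0.003, -0.392], [0.002, -0.92], [-1.0, -0.001]] [ 0.13  0.66  0.14  1.79 -0.14  0.7  -1.63] 14.303526452197115
hinge [ 566.8 -153.9  113. ] [155. 148.] hub [ 77. 189.]
0 [ 69. 193.] [ 65. 202.] [ 72. 186.] [560. -96. 113.]
0.1 [ 66. 199.] [ 64. 207.] [ 69. 192.] [560. -97. 119.]
1.3 [121. 229.] [137. 225.] [105. 233.] [ 565. -139.  169.]
1.4 [133. 225.] [150. 219.] [116. 231.] [ 566. -144.  170.]
1.5 [145. 220.] [163. 213.] [128. 228.] [ 566. -150.  171.]
1.571 [155. 216.] [173. 207.] [137. 225.] [ 567. -154.  171.]
```

View pics/w12.png

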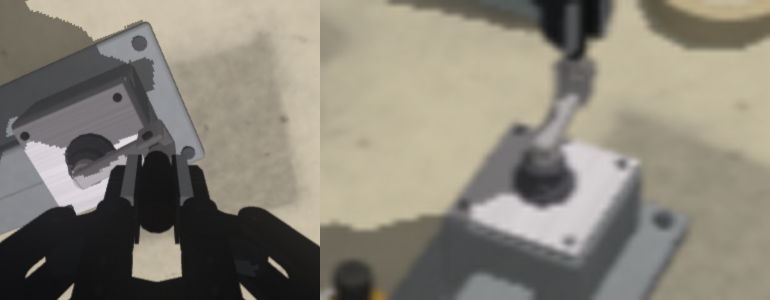

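>>> arm_command([
  [0.5,0,0,0,0,0,0],
  [0.6,0,0,0,0,0,0],
  [0.6,0,0,0,0,0,0],
  [0.6,0,0,3,0,0,0],
  [0.6,0,0,3,0,0,0],
  [0.6,0,0,3,0,0,0],
  [0.6,-1,1,0,0,0,7],
  [0.6,-1,1,0,0,0,7],
  [0.6,-1,1,0,0,0,7],
  [0.6,-1,1,0,0,0,7],
  [0.6,-1,1,0,0,0,7],
  [0.6,-1,1,0,0,0,7],
  [0.6,-1,1,0,0,0,7],
  [0.6,-1,1,0,0,0,7],
  [0.6,-1,1,0,0,0,7],
  [0.6,-1,1,0,0,0,7],
  [0.6,-1,1,0,0,0,7],
  [0.6,-1,1,0,0,0,7],
  [0.6,0,1,0,0,0,7],
  [0.6,0,1,0,0,0,7],
])

```text
clock: 13.45
eef_pos: [447.0, -13.6, 225.3]
tool_rot: [-0.345, 1.57, -2.173]
force: [-0.5, 0.3, -0.4]
width: 51.4
```

```bash
python3 chk.py w13 -1.45
```

```text
13.45 [447.  -13.6 225.3] [-0.5  0.3 -0.4] [ 0.02 -0.03 -0.04] [[-0.0, 0.967], [-0.0, -0.255], [-1.0, -0.0]] [ 0.21  0.37 -0.32  2.06  0.17  0.74 -0.47] 51.40938801589745
hinge [ 566.8 -153.9  113. ] [322. 209.] hub [309. 162.]
0 [307. 156.] [311. 161.] [303. 152.] [560. -96. 113.]
0.1 [310. 160.] [315. 165.] [306. 155.] [560. -97. 119.]
1.3 [352. 239.] [356. 249.] [349. 229.] [ 565. -139.  169.]
1.4 [355. 246.] [358. 255.] [352. 237.] [ 566. -144.  170.]
1.5 [357. 253.] [359. 261.] [354. 244.] [ 566. -150.  171.]
1.571 [358. 257.] [360. 265.] [356. 249.] [ 567. -154.  171.]
```

View pics/w13.png

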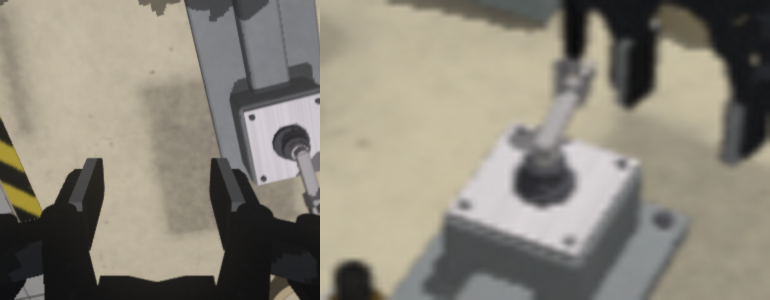

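>>> arm_command([
  [0.6,0,1,0,0,0,7],
  [0.6,0,1,0,0,0,7],
  [0.6,0,1,0,0,0,7],
  [0.6,0,1,0,0,0,7],
  [0.6,0,1,0,0,0,7],
  [0.6,0,1,0,0,0,7],
  [0.6,0,1,0,0,0,7],
  [0.6,0,1,0,0,0,7],
  [0.6,0,1,0,0,0,7],
  [0.6,0,1,0,0,0,7],
  [0.6,0,1,0,0,0,7],
  [0.6,0,1,0,0,0,7],
  [0.6,0,1,0,0,0,7],
  [0.6,0,1,0,0,0,7],
  [0.6,0,1,0,0,0,7],
  [0.6,0,0,0,0,-7,0],
  [0.6,0,0,0,0,-7,0],
  [0.6,0,0,0,0,-7,0],
  [0.6,0,0,0,0,0,0],
])

```text
clock: 15.13
eef_pos: [445.9, 133.1, 224.0]
tool_rot: [-0.036, 1.242, -0.039]
force: [-0.5, 0.1, 0.3]
width: 51.1
```

```bash
cat > wv.py <<'E'
from h import *
import sys
n=sys.argv[1]
st=ctrl.read_state(); im=ctrl.get_image("wrist"); cv2.imwrite(f"pics/{n}.png",im)
cw=ctrl.calibration("wrist"); T=wristT(st,cw);np.save(n+".npy",T)
print(st["clock"],st["eef_pos"].round(1),R.from_euler("xyz",st["tool_rot"]).as_matrix()[:,:2].round(3).tolist(),st["qpos"].round(2),T[:3,3].round(),np.abs(st["qd"]).max().round(4))
E
python3 wv.py v1
```

```text
15.1333 [445.9 133.1 224. ] [[0.323, 0.006], [-0.013, 1.0], [-0.946, -0.012]] [ 0.01  0.31 -0.6   2.28  0.87  0.47  0.25] [322. 135. 332.] 0.3298
```

View pics/v1.png

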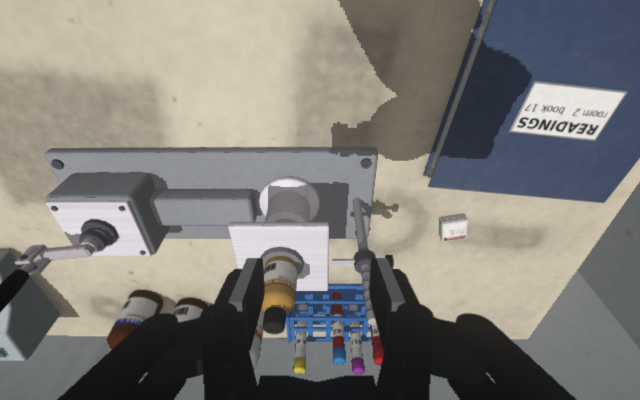

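>>> arm_command([
  [1,0.8,0.2,-1.5,0,-4,0],
  [1,0.8,0.2,-1.5,0,-4,0],
  [1,0.8,0.2,-1.5,0,-4,0],
  [1,0.8,0.2,-1.5,0,-4,0],
  [1,0,0,0,0,0,0],
  [1,0,0,0,0,0,0],
  [1,0,0,0,0,0,0],
])

```text
clock: 15.77
eef_pos: [471.3, 128.5, 196.4]
tool_rot: [-0.065, 1.098, -0.085]
force: [0.8, 0.7, 0.2]
width: 85.2
```

```bash
python3 wv.py v2
```

```text
15.7667 [471.3 128.5 196.4] [[0.454, 0.026], [-0.039, 0.999], [-0.89, -0.03]] [-0.22  0.37 -0.37  2.38  1.55  0.41 -0.46] [333. 135. 285.] 0.0282
```

View pics/v2.png

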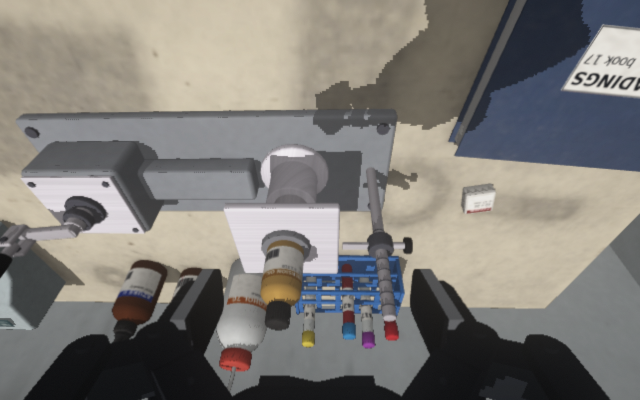

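>>> arm_command([
  [1,1.5,0.3,-2,0,0,0],
  [1,1.5,0.3,-2,0,0,0],
  [1,0,0,0,0,0,0],
  [1,0,0,0,0,0,0],
  [1,0,0,0,0,0,0],
])

```text
clock: 16.23
eef_pos: [499.8, 134.2, 156.7]
tool_rot: [-0.066, 1.098, -0.084]
force: [-0.9, 0.2, -0.2]
width: 85.7
```

```bash
python3 wv.py v3; python3 - <<'E'
import cv2
for n,(y,x) in {"v2":(150,200),"v3":(150,200)}.items():
    b=cv2.imread(f"pics/{n}.png")[y:y+150,x:x+200]
    cv2.imwrite(f"pics/{n}c.png",cv2.resize(b,None,fx=4,fy=4,interpolation=2))
E
```

```text
16.2333 [499.8 134.2 156.7] [[0.454, 0.025], [-0.038, 0.999], [-0.89, -0.03]] [-0.21  0.5  -0.38  2.36  1.78  0.45 -0.66] [361. 141. 246.] 0.0218
```

View pics/v2c.png

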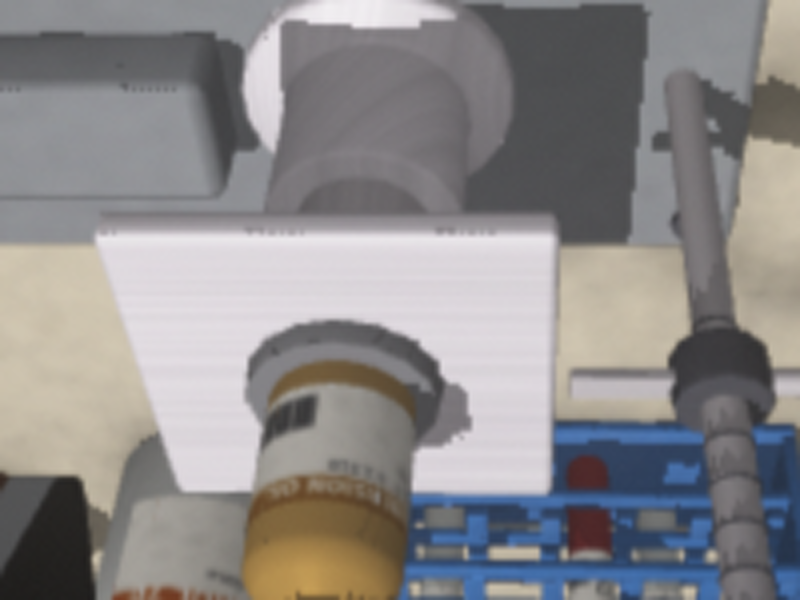

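View pics/v3.png

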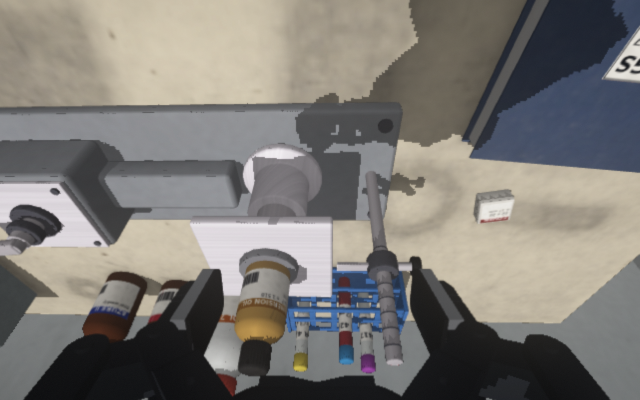

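```bash
python3 - <<'E'
import cv2
a=cv2.imread("pics/v3.png")[200:310,180:380]
cv2.imwrite("pics/v3d.png",cv2.resize(a,None,fx=4,fy=4,interpolation=2))
a=cv2.imread("pics/v3.png")[250:280,325:375];b=cv2.imread("pics/v2.png")[230:260,325:375]
import numpy as np
cv2.imwrite("pics/v23.png",np.vstack([cv2.resize(b,None,fx=10,fy=9,interpolation=0),cv2.resize(a,None,fx=10,fy=9,interpolation=0)]))
E
```

```text
(no output)
```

View pics/v3d.png

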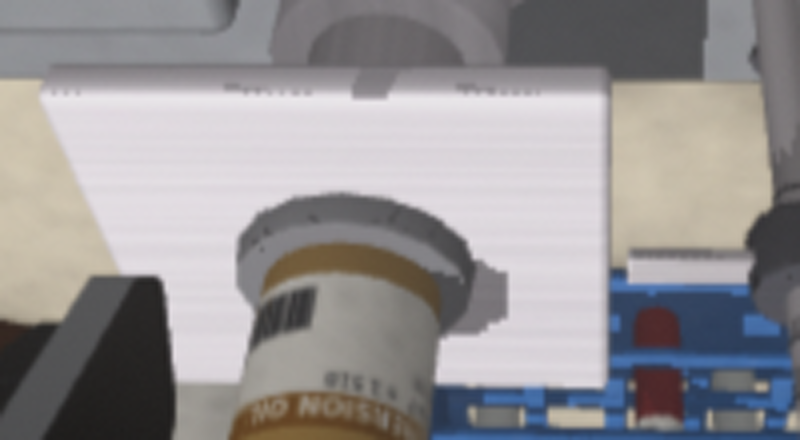

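View pics/v23.png

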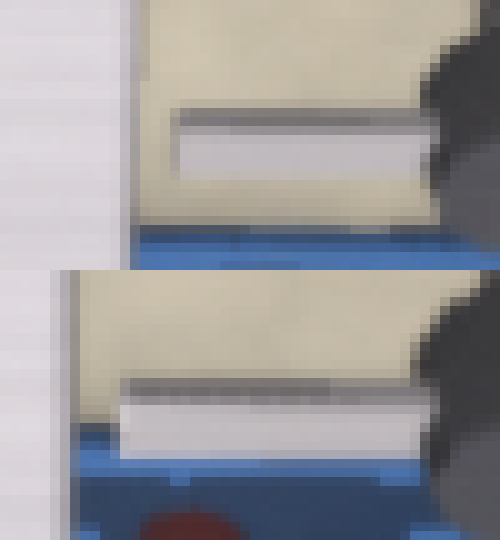

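```bash
cat > pf.py <<'E'
from h import *
from scipy.optimize import least_squares
cw=ctrl.calibration("wrist")
V={"v2":dict(c={(-1,1):(556,237),(-1,-1):(98,237),(1,1):(551,492),(1,-1):(182,490)},off=(200,150),p=[(342.7,244.0),(342.7,249.8)]),
"v3":dict(c={(-1,1):(607,97),(-1,-1):(42,97),(1,1):(605,386)},off=(180,200),p=[(337,264.4),(337,270.9)])}
def fit(V,verb=True):
    Ts={k:np.load(k+".npy") for k in V}
    ks=list(V)
    def res(x):
        X,Y,z,yaw,dz,bw=x[:6]; c,s=np.cos(yaw),np.sin(yaw); M=np.array([[c,-s],[s,c]]); out=[]
        for i,k in enumerate(ks):
            T=Ts[k].copy(); r=x[6+3*i:9+3*i]; T[:3,:3]=R.from_rotvec(r*.01).as_matrix()@T[:3,:3]
            v=V[k]
            for (a,b),q in v["c"].items():
                P=[*(np.array([X,Y])+M@[45*a,45*b]),z]
                out+=list(proj(cw,P,T)-(np.array(q)/4-.375+v["off"]))
            for a,q in zip((-1,1),v["p"]):
                P=[*(np.array([X,Y])+M@[bw*a,48]),z+dz]
                out+=list(proj(cw,P,T)-(np.array(q)-.5))
            out+=list(r/1.)
        return np.r_[out,(bw-4)/3]
    r=least_squares(res,np.r_[559,98,110,0,3,4,np.zeros(3*len(ks))])
    J=np.linalg.pinv(r.jac.T@r.jac)
    print(r.x.round(3),"dz sd(px.3)",.3*np.sqrt(J[4,4]),"z sd",.3*np.sqrt(J[2,2])); print(r.fun.round(1))
fit(V); 
for k in V: fit({k:V[k]})
E
python3 pf.py
```

```text
[ 5.62644e+02  9.76910e+01  1.10631e+02  7.00000e-03  2.00800e+00
  4.13300e+00  2.60000e-02 -4.30000e-02  8.00000e-03  1.98000e-01
  6.00000e-02 -5.00000e-03] dz sd(px.3) 0.1928661151415928 z sd 0.4662954477250227
[ 0.5 -0.1 -0.3 -0.1  0.3  0.3  0.3 -0.  -0.3 -0.1 -0.5 -0.1  0.  -0.
  0.   0.4  0.1  0.1 -0.1  0.8 -0.2 -0.5  0.1 -0.7  0.1  0.2  0.1 -0.
  0. ]
[ 5.62958e+02  9.77830e+01  1.10285e+02  7.00000e-03  2.17500e+00
  4.11700e+00  1.08000e-01 -3.70000e-02  0.00000e+00] dz sd(px.3) 0.30605743793714757 z sd 0.7616946089361236
[ 0.5 -0.1 -0.2 -0.   0.2  0.2  0.3 -0.1 -0.3  0.  -0.5 -0.   0.1 -0.
  0.   0. ]
[5.62439e+02 9.76550e+01 1.10812e+02 7.00000e-03 1.88900e+00 4.13500e+00
 1.48000e-01 6.80000e-02 0.00000e+00] dz sd(px.3) 0.24917294451167923 z sd 0.5911192592183879
[ 0.4  0.2 -0.1 -0.1  0.8 -0.1 -0.5  0.  -0.6 -0.   0.1  0.1  0.   0. ]
```

>>> arm_command([
  [1,-0.3,0.2,0,0,-4,0],
  [1,-0.3,0.2,0,0,-4,0],
  [1,0,0.2,0,0,-4,0],
  [1,0,0.2,0,0,-4,0],
  [1,0,0,0,0,0,0],
  [1,0,0,0,0,0,0],
  [1,0,0,0,0,0,0],
])

```text
clock: 16.87
eef_pos: [500.8, 145.0, 139.1]
tool_rot: [-0.112, 0.937, -0.101]
force: [-0.3, 0.9, 0.8]
width: 85.3
```

```bash
python3 wv.py v4
```

```text
16.8667 [500.8 145.  139.1] [[0.589, 0.011], [-0.06, 0.998], [-0.806, -0.066]] [-0.02  0.72 -0.86  2.47  1.95  1.01 -0.91] [350. 151. 205.] 0.0423
```

View pics/v4.png

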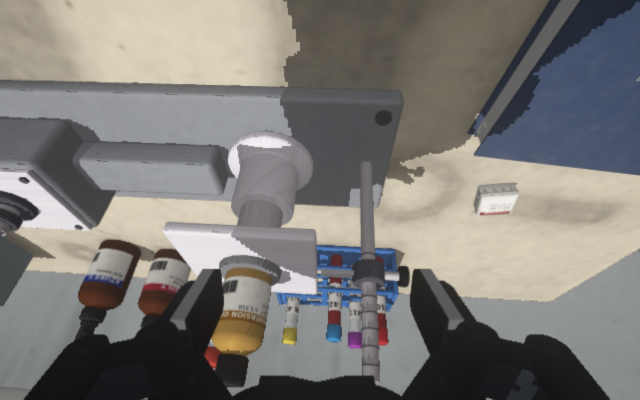

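```bash
python3 - <<'E'
import cv2,numpy as np
I=cv2.imread("pics/v4.png")
cv2.imwrite("pics/v4c.png",cv2.resize(I[210:310,150:350],None,fx=4,fy=4,interpolation=2))
cv2.imwrite("pics/v4d.png",cv2.resize(I[250:290,300:360],None,fx=12,fy=12,interpolation=0))
E
```

```text
(no output)
```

View pics/v4c.png

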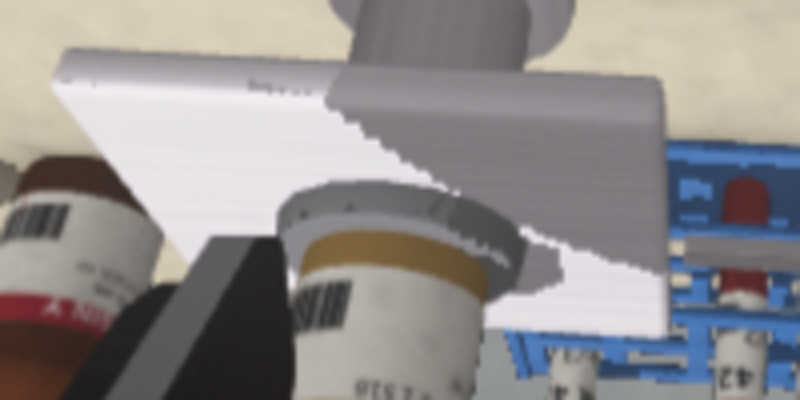

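View pics/v4d.png

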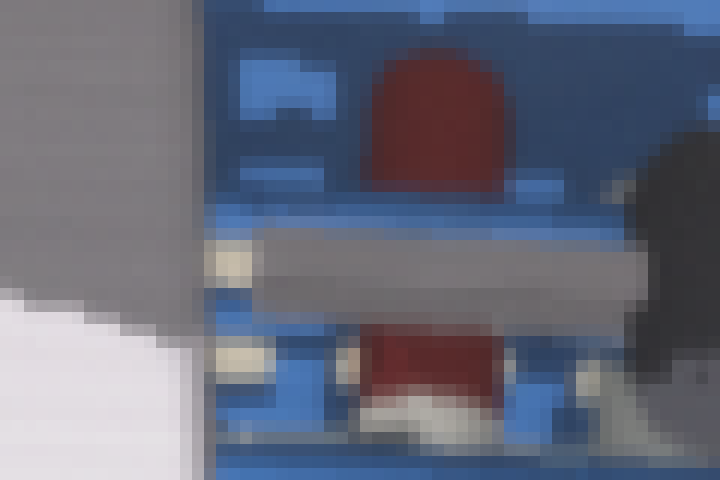

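```bash
sed -i '/^fit(V)/,$d' pf.py; sed -i 's/zip((-1,1),v\["p"\])/zip(v.get("e",(-1,1)),v["p"])/' pf.py; cat >> pf.py <<'E'
if __name__=="__main__":
    V["v4"]=dict(c={(-1,1):(664,122),(-1,-1):(52,90),(1,1):(667,335)},off=(150,210),e=(1,),p=[(321.2,276.0)])
    fit(V); fit({"v4":V["v4"]})
E
python3 pf.py
```

```text
[ 5.62647e+02  9.79080e+01  1.12070e+02  3.00000e-03  1.65800e+00
  4.03600e+00  1.32000e-01 -4.21000e-01 -1.40000e-02  2.33000e-01
 -4.06000e-01  5.40000e-02  4.91000e-01 -7.40000e-02 -3.50000e-02] dz sd(px.3) 0.15745159536872202 z sd 0.348656116659483
[ 0.9  0.2 -0.5  0.   0.2  0.4 -0.  -0.  -0.1 -0.1 -0.4 -0.3  0.1 -0.4
 -0.   0.8  0.5 -0.3 -0.1  0.6 -0.1 -0.4  0.  -0.6 -0.2  0.2 -0.4  0.1
 -0.8 -0.9  0.6 -0.3  0.5  0.7 -0.4  0.4  0.5 -0.1 -0.   0. ]
[ 5.62370e+02  9.80540e+01  1.13879e+02 -3.00000e-03  1.10000e+00
  4.08000e+00  4.42000e-01 -7.13000e-01 -0.00000e+00] dz sd(px.3) 0.4584857902755971 z sd 0.5264484141522798
[-0.1 -0.2  0.2 -0.3  0.2  0.7 -0.3 -0.   0.4 -0.7 -0.   0. ]
```

>>> arm_command([
  [0.6,-1.5,-0.5,2,0,6,0],
  [0.6,-1.5,-0.5,2,0,6,0],
  [0.6,-1,-0.5,2,0,6,0],
  [0.6,-0.5,-1,2,0,6,0],
  [0.6,0,-1,1,0,6,0],
  [0.6,0,-1,0,0,6,0],
  [0.6,0,-1.5,0,0,0,-6.8],
  [0.6,0,-1.5,0,0,0,-6.8],
  [0.6,0,-1.5,0,0,0,-6.8],
  [0.6,0,-1.5,0,0,0,-6.8],
  [0.6,0,-1.5,0,0,0,-6.8],
  [0.6,0,-1.5,0,0,0,-6.8],
  [0.6,0,-1.5,0,0,0,-6.8],
  [0.6,0,-1.5,0,0,0,-6.8],
  [0.6,0,-1.5,0,0,0,-6.8],
  [0.6,0,-1.5,0,0,0,-6.8],
  [0.6,0,0,0,0,0,0],
])

```text
clock: 18.33
eef_pos: [473.8, -51.8, 190.0]
tool_rot: [-0.44, 1.311, -1.616]
force: [0.1, -1.4, 0.2]
width: 51.1
```

```bash
python3 wv.py v5
```

```text
18.3333 [473.8 -51.8 190. ] [[-0.012, 0.922], [-0.257, 0.371], [-0.966, -0.109]] [ 0.3   0.53 -0.63  2.03  0.73  0.91 -0.4 ] [444.  59. 308.] 0.0757
```

View pics/v5.png

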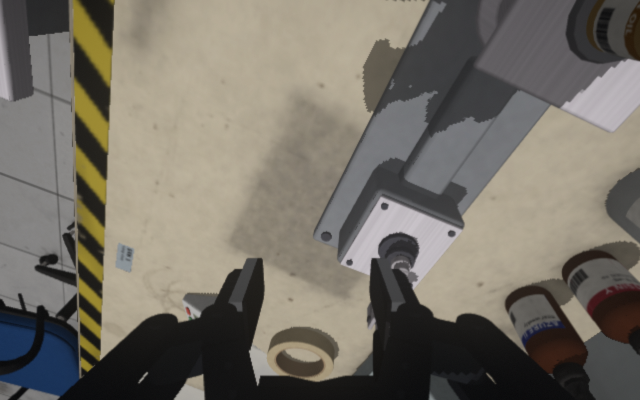

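```bash
cat > rot.py <<'E'
from h import *
import sys
a=np.radians(float(sys.argv[1])); st=ctrl.read_state()
x=np.array([0,0,-1.]);y=np.array([np.cos(a),np.sin(a),0]);M=np.c_[x,y,np.cross(x,y)]
C=R.from_euler("xyz",st["tool_rot"])
d=R.from_matrix(M)*C.inv(); v=np.degrees(d.as_rotvec()); print(v.round(1),np.linalg.norm(v).round(1),st["eef_pos"].round(1),st["clock"])
E
python3 rot.py -25
```

```text
[ 13.6  -6.8 -47.8] 50.1 [473.3 -49.6 189.7] 18.3833
```

>>> arm_command([
  [0.6,0,-1.3,0.7,1.7,-0.85,-6],
  [0.6,0,-1.3,0.7,1.7,-0.85,-6],
  [0.6,0,-1.3,0.7,1.7,-0.85,-6],
  [0.6,0,-1.3,0.7,1.7,-0.85,-6],
  [0.6,0,-1.3,0.5,1.7,-0.85,-6],
  [0.6,0,-1.3,0,1.7,-0.85,-6],
  [0.6,0,-1.3,0,1.7,-0.85,-6],
  [0.6,0,-1.3,0,1.7,-0.85,-6],
  [0.6,0,0,0,0,0,0],
  [0.6,0,0,0,0,0,0],
])

```text
clock: 19.22
eef_pos: [471.9, -151.7, 221.5]
tool_rot: [3.102, 1.567, 1.097]
force: [1.1, 1.3, 0.3]
width: 51.2
```

```bash
python3 rot.py -25
```

```text
[-0.2  0.1 -0.1] 0.3 [ 471.9 -151.7  221.5] 19.2167
```

Now over the handle and look.

>>> arm_command([
  [0.6,2,-0.05,0,0,0,0],
  [0.6,2,-0.05,0,0,0,0],
  [0.6,2,-0.05,0,0,0,0],
  [0.6,2,-0.05,-0.5,0,0,0],
  [0.6,1.3,0,-1,0,0,0],
  [0.6,0,0,0,0,0,0],
  [0.6,0,0,0,0,0,0],
  [0.6,0,0,0,0,0,0],
])

```text
clock: 19.88
eef_pos: [564.5, -151.5, 205.8]
tool_rot: [-2.566, 1.565, 1.715]
force: [-0.8, 0.2, -1.2]
width: 51.2
```

```bash
python3 chk.py w14 -1.48
```

```text
19.8833 [ 564.5 -151.5  205.8] [-0.8  0.2 -1.2] [ 0.01 -0.06  0.04] [[-0.001, 0.908], [0.006, -0.418], [-1.0, -0.003]] [ 0.56  0.61 -0.54  1.72  0.38  0.91 -0.57] 51.24577851550816
hinge [ 565.2 -154.1  113. ] [159. 111.] hub [123.  52.]
0 [119.  44.] [117.  46.] [120.  43.] [560. -96. 113.]
0.1 [118.  46.] [117.  49.] [119.  43.] [560. -97. 119.]
1.3 [146. 122.] [153. 134.] [140. 110.] [ 564. -139.  169.]
1.4 [151. 130.] [158. 142.] [144. 118.] [ 564. -144.  170.]
1.5 [156. 138.] [163. 150.] [149. 127.] [ 565. -150.  171.]
1.571 [160. 144.] [166. 155.] [153. 133.] [ 565. -154.  171.]
```

View pics/w14.png

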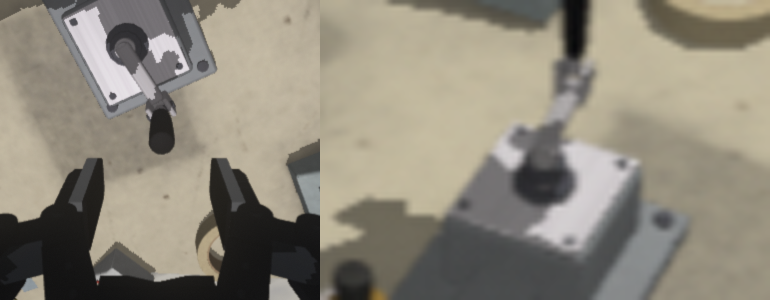

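>>> arm_command([
  [0.6,0.05,-0.1,-2,0,0,0],
  [0.6,0,-0.1,-2,0,0,0],
  [0.6,0,-0.05,-2,0,0,0],
  [0.6,0,0,-1,0,0,0],
  [0.6,0,0,0,0,0,0],
  [0.6,0,0,0,0,0,0],
])

```text
clock: 20.48
eef_pos: [565.4, -155.3, 135.7]
tool_rot: [-2.59, 1.564, 1.688]
force: [0.3, -0.3, 0.8]
width: 51.1
```

```bash
python3 chk.py w15 -1.48
```

```text
20.4833 [ 565.4 -155.3  135.7] [ 0.3 -0.3  0.8] [ 0.01 -0.06  0.04] [[-0.001, 0.907], [0.007, -0.421], [-1.0, -0.004]] [ 0.53  0.7  -0.49  1.78  0.44  0.78 -0.62] 51.08580336382824
hinge [ 565.2 -154.1  113. ] [155. 149.] hub [104.  69.]
0 [98. 59.] [95. 62.] [100.  56.] [560. -96. 113.]
0.1 [96. 62.] [94. 66.] [98. 57.] [560. -97. 119.]
1.3 [134. 182.] [144. 200.] [124. 164.] [ 564. -139.  169.]
1.4 [141. 195.] [152. 212.] [131. 177.] [ 564. -144.  170.]
1.5 [149. 207.] [159. 223.] [138. 191.] [ 565. -150.  171.]
1.571 [154. 215.] [165. 230.] [144. 200.] [ 565. -154.  171.]
```

View pics/w15.png

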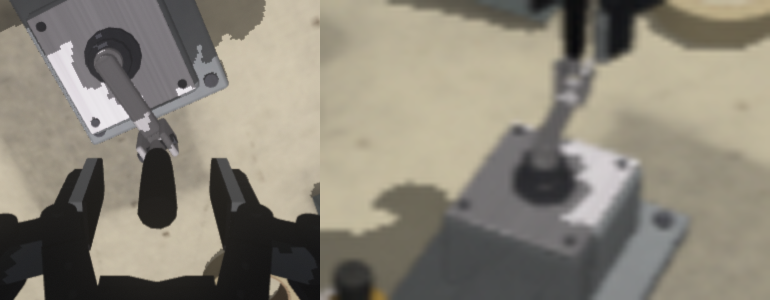

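>>> arm_command([
  [0,0,0,0,0,0,0],
  [0,0,0,0,0,0,0],
  [0,0,0,0,0,0,0],
  [0,0,0,0,0,0,0],
  [0,0,0,0,0,0,0],
])

```text
clock: 21.0
eef_pos: [565.8, -155.4, 136.1]
tool_rot: [-2.725, 1.564, 1.552]
force: [-1.6, -0.4, 5.5]
width: 14.4
```

>>> arm_command([
  [0,-0.68,0.0,0,0,0,0],
  [0,-0.69,0.06,0,0,0,0],
  [0,-0.69,0.19,0,0,0,0],
  [0,-0.69,0.25,0,0,0,0],
  [0,0,0,0,0,0,0],
  [0,0,0,0,0,0,0],
  [0,0,0,0,0,0,0],
])

```text
clock: 21.58
eef_pos: [537.6, -151.1, 136.0]
tool_rot: [-2.532, 1.565, 1.745]
force: [0.2, -2.5, 8.3]
width: 14.0
```

>>> arm_command([
  [0.6,0,0,0,0,0,0],
  [0.6,0,0,0,0,0,0],
  [0.6,0,0,0,0,0,0],
  [0.6,0,0,3,0,0,0],
  [0.6,0,0,3,0,0,0],
  [0.6,0,0,3,0,0,0],
  [0.6,-1.2,1.7,0,0,0,7],
  [0.6,-1.2,1.7,0,0,0,7],
  [0.6,-1.2,1.7,0,0,0,7],
  [0.6,-1.2,1.7,0,0,0,7],
  [0.6,-1.2,1.7,0,0,0,7],
  [0.6,-1.2,1.7,0,0,0,7],
  [0.6,-1.2,1.7,0,0,0,7],
  [0.6,-0.8,1.7,0,0,0,7],
  [0.6,0,1.7,0,0,0,7],
  [0.6,0,1.7,0,0,0,7],
  [0.6,0,1.7,0,0,0,7],
  [0.6,0,1.7,0,0,0,7],
  [0.6,0,1.7,0,0,0,7],
  [0.6,0,1.7,0,0,0,7],
])

```text
clock: 23.25
eef_pos: [445.2, 88.2, 224.9]
tool_rot: [-2.595, 1.563, -2.884]
force: [0.4, -0.1, 0.4]
width: 51.5
```

```bash
python3 rot.py 90;python3 wv.py v6
```

```text
[ 0.2 -0.4 16.6] 16.6 [445.2  88.2 224.9] 23.25
23.25 [445.2  88.2 224.9] [[-0.008, 0.285], [-0.002, 0.959], [-1.0, -0.004]] [ 0.47  0.55 -1.07  2.02  0.61  0.93  0.36] [367. 112. 368.] 0.7437
```

>>> arm_command([
  [1,0.5,1,0,0,0,7],
  [1,0.5,1,0,0,0,7],
  [1,0.8,0.8,-0.5,0,-5,0],
  [1,0.8,0.5,-1,0,-5,0],
  [1,0.8,0.5,-1.5,0,-5,0],
  [1,0.8,0.5,-1.5,0,-5,0],
  [1,0.8,0,-1.5,0,-5,0],
  [1,0,0,0,0,0,0],
  [1,0,0,0,0,0,0],
  [1,0,0,0,0,0,0],
])

```text
clock: 24.13
eef_pos: [493.6, 126.2, 176.1]
tool_rot: [0.018, 1.198, -0.039]
force: [0.2, -1.0, -0.5]
width: 85.5
```

```bash
python3 wv.py v7
```

```text
24.1333 [493.6 126.2 176.1] [[0.364, 0.056], [-0.014, 0.998], [-0.931, 0.007]] [ 0.15  0.51 -0.79  2.27  1.35  0.56 -0.22] [365. 133. 278.] 0.0189
```

View pics/v7.png

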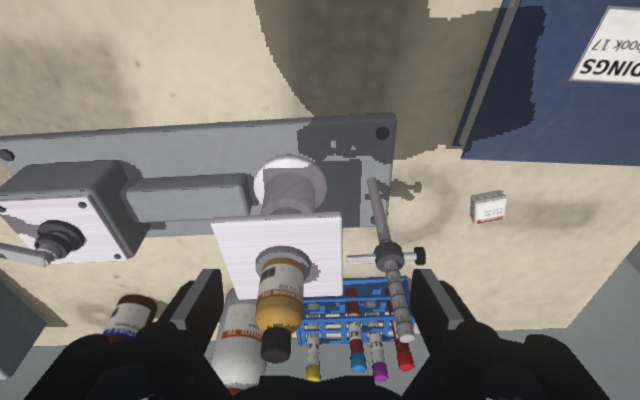

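Take a second, lower view too.

>>> arm_command([
  [1,0,0.2,-1.2,0,-4,0],
  [1,0,0.2,-1.2,0,-4,0],
  [1,0,0,0,0,0,0],
  [1,0,0,0,0,0,0],
  [1,0,0,0,0,0,0],
])

```text
clock: 24.6
eef_pos: [494.6, 124.6, 160.6]
tool_rot: [0.001, 1.112, -0.061]
force: [-0.2, -0.4, -0.3]
width: 85.5
```

```bash
python3 wv.py v8; python3 - <<'E'
import cv2,numpy as np
for n in ("v7","v8"):
    I=cv2.imread(f"pics/{n}.png")
    cv2.imwrite(f"pics/{n}c.png",cv2.resize(I[200:310,180:380],None,fx=4,fy=4,interpolation=2))
    cv2.imwrite(f"pics/{n}d.png",cv2.resize(I[245:285,330:390],None,fx=12,fy=12,interpolation=0))
E
```

```text
24.6 [494.6 124.6 160.6] [[0.442, 0.061], [-0.027, 0.998], [-0.896, 0.0]] [ 0.08  0.55 -0.74  2.36  1.68  0.61 -0.58] [357. 133. 251.] 0.026
```

View pics/v7c.png

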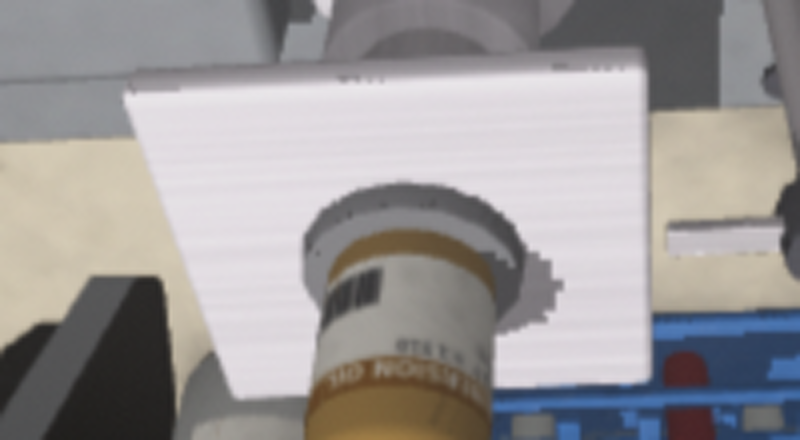

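View pics/v7d.png

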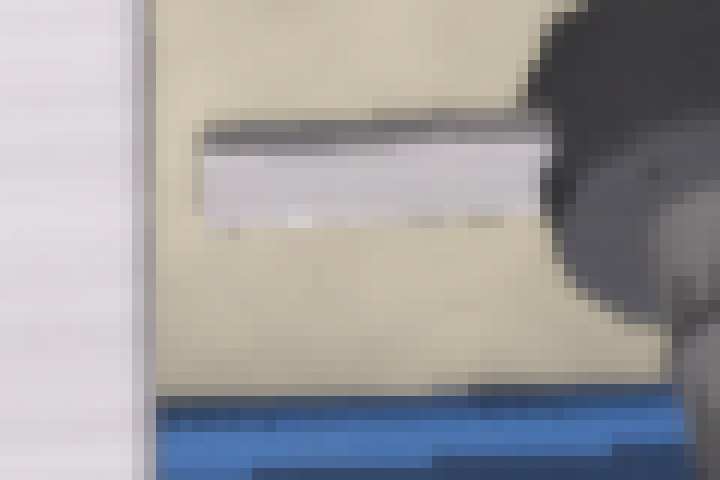

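View pics/v8c.png

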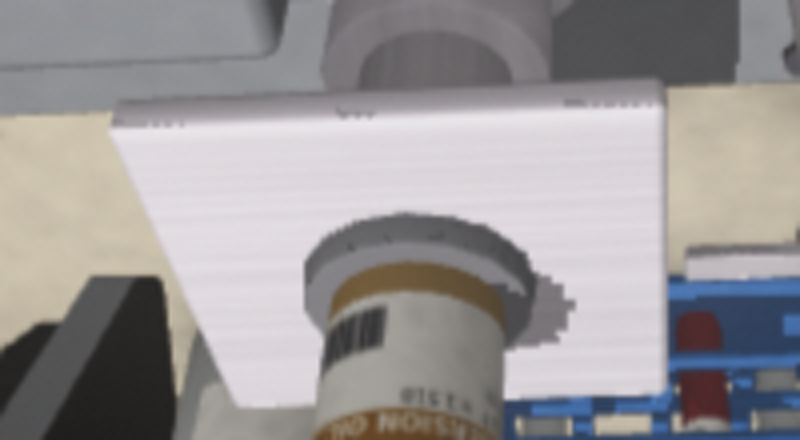

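View pics/v8d.png

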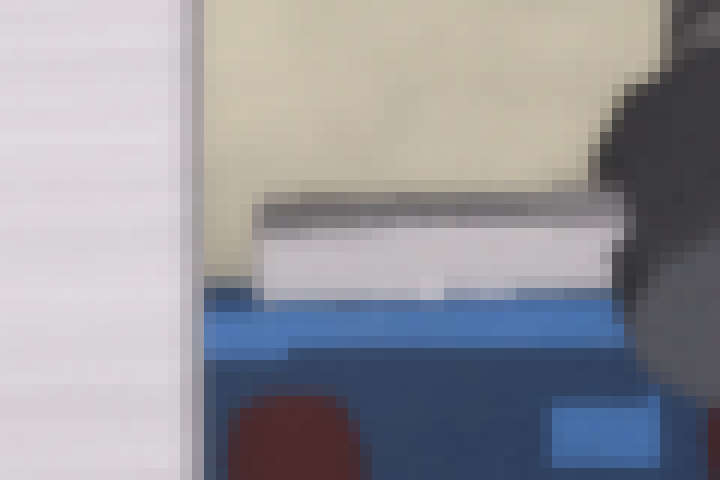

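```bash
cat > pf2.py <<'E'
from pf import *
W={"v7":dict(c={(-1,1):(646,72),(-1,-1):(125,95),(1,1):(651,382),(1,-1):(235,398)},off=(180,200),p=[(346.8,257.8),(346.8,263.8)]),
"v8":dict(c={(-1,1):(663,104),(-1,-1):(112,127),(1,1):(667,394),(1,-1):(240,405)},off=(180,200),p=[(351.5,264.8),(351.5,270.0)])}
fit(W)
for k in W: fit({k:W[k]})
E
python3 pf2.py
```

```text
[ 5.61348e+02  9.73140e+01  1.12402e+02  6.00000e-03  2.52000e-01
  3.44500e+00 -1.67000e-01  2.16000e-01  1.30000e-02 -2.65000e-01
  2.95000e-01 -4.00000e-03] dz sd(px.3) 0.18735601236329283 z sd 0.42692717603016317
[ 0.1 -0.5 -0.1  0.   0.3 -0.1  0.2 -0.1 -0.3  0.3 -0.3  0.2 -0.2  0.2
  0.   0.9  0.4 -0.1  0.3  0.2 -0.4 -0.1  0.  -0.4 -0.3 -0.5 -0.1 -0.3
  0.3 -0.  -0.2]
[ 5.61652e+02  9.74290e+01  1.12857e+02  3.00000e-03 -2.31000e-01
  3.55400e+00 -9.50000e-02  3.90000e-02  0.00000e+00] dz sd(px.3) 0.2831754126188891 z sd 0.6363241935551046
[ 0.4 -0.2 -0.   0.1  0.2  0.   0.  -0.1 -0.3 -0.  -0.3  0.1 -0.1  0.
  0.  -0.1]
[ 5.61136e+02  9.72470e+01  1.12076e+02  8.00000e-03  6.18000e-01
  3.36700e+00 -3.09000e-01  4.23000e-01  0.00000e+00] dz sd(px.3) 0.2498529516793812 z sd 0.5771002246500901
[ 0.7  0.1 -0.2  0.2  0.3 -0.5  0.   0.  -0.4 -0.  -0.4  0.1 -0.3  0.4
  0.  -0.2]
```

```bash
cat > pf3.py <<'E'
from pf import *
import pf2
V["v4"]=dict(c={(-1,1):(664,122),(-1,-1):(52,90),(1,1):(667,335)},off=(150,210),e=(1,),p=[(321.2,276.0)])
A={**V,**pf2.W}; Ts={k:np.load(k+".npy") for k in A}; ks=list(A)
def mk(free,tcal):
  def res(x):
    X,Y,z,yaw,dz,bw,px,lift=x[:8]; c,s=np.cos(yaw),np.sin(yaw); M=np.array([[c,-s],[s,c]]); out=[]
    cal=x[8:11]
    for i,k in enumerate(ks):
        T=Ts[k].copy(); r=x[11+3*i:14+3*i]; T[:3,3]+=T[:3,:3]@cal; T[:3,:3]=R.from_rotvec(r*.01).as_matrix()@T[:3,:3]
        v=A[k]; zz=z+(lift if k in pf2.W else 0)
        for (a,b),q in v["c"].items():
            out+=list(proj(cw,[*(np.array([X,Y])+M@[45*a,45*b]),zz],T)-(np.array(q)/4-.375+v["off"]))
        for a,q in zip(v.get("e",(-1,1)),v["p"]):
            out+=list(proj(cw,[*(np.array([X,Y])+M@[px+bw*a,48]),z+dz],T)-(np.array(q)-.5))
        out+=list(r)
    return np.r_[out,(bw-4)/3,px/free,(lift-1.68)/.1,cal/tcal]
  return res
for free in (.01,3):
  for tcal in (.01,2):
    r=least_squares(mk(free,tcal),np.r_[559,98,110,0,2,4,0,1.68,np.zeros(3),np.zeros(15)])
    J=np.linalg.pinv(r.jac.T@r.jac)
    print(free,tcal,r.x[:11].round(2),"now dz",(r.x[4]-r.x[7]).round(2),.4*np.sqrt(J[4,4]),r.cost)
E
python3 pf3.py | grep now
```

```text
0.  ] now dz 0.1 0.16049404046052174 5.989426076600116
 -0.0000e+00  1.6700e+00  2.5000e-01  2.4000e-01  5.5000e-01] now dz 0.11 0.160523905084313 5.933800141398138
 -1.8000e-01  1.6700e+00  0.0000e+00  0.0000e+00  0.0000e+00] now dz 0.22 0.5702921449407998 5.985779343962119
 -1.7000e-01  1.6700e+00  2.5000e-01  2.4000e-01  5.5000e-01] now dz 0.22 0.5697945169017643 5.930240254368306
```

```bash
python3 rot.py 90; python3 rot.py -25
```

```text
[ 0.8 26.3  3.5] 26.6 [494.8 124.6 160.8] 24.65
[  26.6   15.8 -109.2] 113.5 [494.8 124.6 160.8] 24.65
```

>>> arm_command([
  [0.6,-1.2,-0.5,1.5,0,6,0],
  [0.6,-1.2,-0.5,1.5,0,6,0],
  [0.6,-1.2,-0.5,1.5,0,6,0],
  [0.6,-0.8,-0.5,1.5,0,6,0],
  [0.6,0,-1,0,0,2,0],
  [0.6,0,-1.5,0,0,0,-6],
  [0.6,0,-1.5,0,0,0,-6],
  [0.6,0,-1.5,0,0,0,-6],
  [0.6,0,-1.5,0,0,0,-6],
  [0.6,0,-1.5,0,0,0,-6],
  [0.6,0,-1.5,0,0,0,-6],
  [0.6,0,-1.5,0,0,0,-6],
  [0.6,0,-1.5,0,0,0,-6],
  [0.6,0,-1.5,0,0,0,-6],
  [0.6,0,-1.5,0,0,0,-6],
  [0.6,0,0,0,0,0,0],
])

```text
clock: 25.98
eef_pos: [475.8, -61.1, 187.2]
tool_rot: [-0.238, 1.34, -1.356]
force: [0.2, -1.2, 0.2]
width: 51.2
```

```bash
python3 rot.py -25
```

```text
[ 13.3  -3.1 -50.7] 52.5 [475.8 -61.1 187.2] 25.9833
```

>>> arm_command([
  [0.6,-0.3,-1.1,1,1.65,-0.4,-6.3],
  [0.6,-0.3,-1.1,1,1.65,-0.4,-6.3],
  [0.6,0,-1.1,1,1.65,-0.4,-6.3],
  [0.6,0,-1.1,1,1.65,-0.4,-6.3],
  [0.6,0,-1.1,0,1.65,-0.4,-6.3],
  [0.6,0,-1.1,0,1.65,-0.4,-6.3],
  [0.6,0,-1.1,0,1.65,-0.4,-6.3],
  [0.6,0,-1.1,0,1.65,-0.4,-6.3],
  [0.6,0,0,0,0,0,0],
  [0.6,0,0,0,0,0,0],
])

```text
clock: 26.82
eef_pos: [469.0, -146.4, 226.9]
tool_rot: [1.36, 1.567, -0.632]
force: [0.0, 1.0, 0.5]
width: 51.4
```

```bash
python3 rot.py -25
```

```text
[ 0.1  0.2 -0.9] 0.9 [ 469.  -146.4  226.9] 26.8167
```

>>> arm_command([
  [0.6,2,-0.1,0,0,0,-0.9],
  [0.6,2,-0.1,-0.5,0,0,0],
  [0.6,2,-0.1,-0.5,0,0,0],
  [0.6,0.9,0,-1,0,0,0],
  [0.6,0,0,0,0,0,0],
  [0.6,0,0,0,0,0,0],
])

```text
clock: 27.32
eef_pos: [536.7, -147.8, 205.6]
tool_rot: [-0.02, 1.569, -2.026]
force: [-0.0, 0.8, 0.1]
width: 51.2
```

```bash
python3 chk.py w16 -2.009
```

```text
27.3167 [ 536.7 -147.8  205.6] [-0.   0.8  0.1] [-0.02  0.02  0.04] [[-0.001, 0.907], [-0.002, -0.422], [-1.0, -0.0]] [ 0.52  0.56 -0.45  1.8   0.32  0.85 -0.52] 51.16046037277902
hinge [ 538.4 -149.4  113. ] [159. 109.] hub [160.  39.]
0 [160.  31.] [160.  32.] [160.  29.] [563. -97. 113.]
0.1 [160.  32.] [160.  35.] [160.  30.] [563. -97. 119.]
1.3 [160. 116.] [160. 130.] [160. 102.] [ 545. -135.  169.]
1.4 [160. 126.] [160. 139.] [160. 112.] [ 543. -140.  170.]
1.5 [160. 135.] [160. 148.] [160. 122.] [ 540. -146.  171.]
1.571 [160. 142.] [160. 154.] [160. 129.] [ 538. -149.  171.]
```

View pics/w16.png

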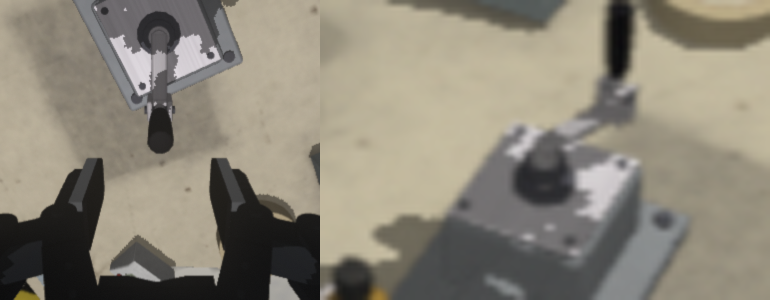

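>>> arm_command([
  [0,-0.6,-1.3,0,0,0,0],
  [0,-0.6,-1.3,0,0,0,0],
  [0,0,0,0,0,0,0],
  [0,0,0,0,0,0,0],
  [0,0,0,0,0,0,0],
  [0,0,0,0,0,0,0],
  [0,0,0,-1.7,0,0,0],
  [0,0,0,-1.6,0,0,0],
  [0,0,0,-1.6,0,0,0],
  [0,0,0,0,0,0,0],
  [0,0,0,0,0,0,0],
])

```text
clock: 28.33
eef_pos: [525.5, -174.5, 157.2]
tool_rot: [0.681, 1.569, -1.327]
force: [0.7, 0.3, 0.8]
width: 0.4
```

```bash
python3 chk.py w17 -2.009
```

```text
28.3333 [ 525.5 -174.5  157.2] [0.7 0.3 0.8] [ 0.   -0.09  0.01] [[0.0, 0.906], [-0.002, -0.424], [-1.0, 0.001]] [ 0.54  0.62 -0.42  1.86  0.36  0.74 -0.51] 0.3570659939330954
hinge [ 538.4 -149.4  113. ] [158.  90.] hub [158.  -2.]
0 [158. -14.] [158. -14.] [158. -14.] [563. -97. 113.]
0.1 [158. -14.] [159. -12.] [158. -15.] [563. -97. 119.]
1.3 [159.  93.] [159. 112.] [159.  73.] [ 545. -135.  169.]
1.4 [159. 107.] [159. 126.] [159.  88.] [ 543. -140.  170.]
1.5 [159. 120.] [159. 138.] [159. 102.] [ 540. -146.  171.]
1.571 [159. 129.] [159. 146.] [159. 112.] [ 538. -149.  171.]
```

View pics/w17.png

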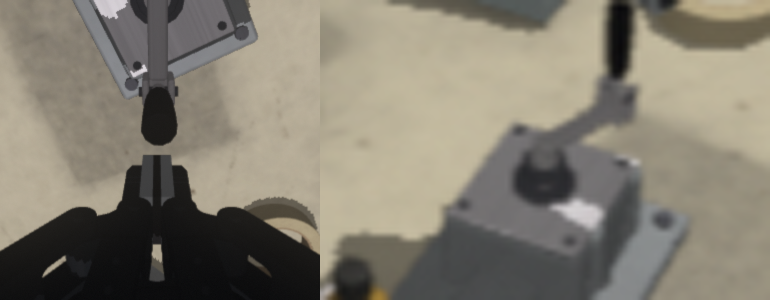

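>>> arm_command([
  [0,0.22,0.45,0,0,0,0],
  [0,0.22,0.45,0,0,0,0],
  [0,0.26,0.54,0,0,0,0],
  [0,0.25,0.54,0,0,0,0],
  [0,0.25,0.53,-0.1,0,0,0],
  [0,0.25,0.53,-0.15,0,0,0],
  [0,0.23,0.47,-0.25,0,0,0],
  [0,0.22,0.48,-0.3,0,0,0],
  [0,0,0,0,0,0,0],
  [0,0,0,0,0,0,0],
])

```text
clock: 29.27
eef_pos: [544.5, -134.8, 149.0]
tool_rot: [0.822, 1.568, -1.187]
force: [0.3, -1.0, -0.5]
width: 0.1
```

```bash
python3 chk.py w18 -2.009
```

```text
29.2667 [ 544.5 -134.8  149. ] [ 0.3 -1.  -0.5] [-0.   -0.04 -0.03] [[0.001, 0.906], [-0.002, -0.424], [-1.0, 0.002]] [ 0.46  0.64 -0.41  1.84  0.36  0.73 -0.59] 0.054308643067903534
hinge [ 538.4 -149.4  113. ] [157. 163.] hub [158.  81.]
0 [158.  70.] [158.  74.] [158.  67.] [563. -97. 113.]
0.1 [158.  73.] [158.  78.] [158.  68.] [563. -97. 119.]
1.3 [158. 195.] [158. 213.] [158. 177.] [ 545. -135.  169.]
1.4 [158. 208.] [158. 225.] [158. 191.] [ 543. -140.  170.]
1.5 [158. 220.] [158. 236.] [158. 204.] [ 540. -146.  171.]
1.571 [158. 228.] [158. 243.] [158. 213.] [ 538. -149.  171.]
```

View pics/w18.png

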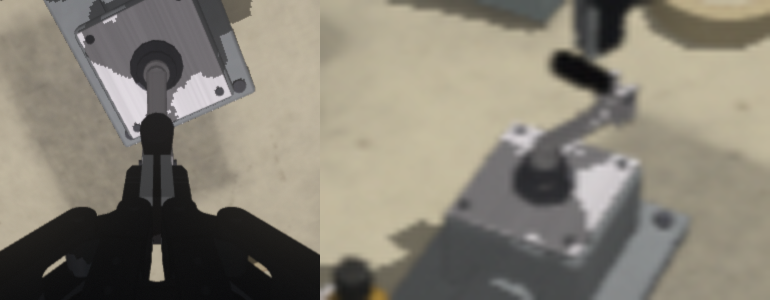

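>>> arm_command([
  [0,0.19,0.4,-0.4,0,0,0],
  [0,0.19,0.41,-0.41,0,0,0],
  [0,0.14,0.29,-0.5,0,0,0],
  [0,0.13,0.29,-0.51,0,0,0],
  [0,0.08,0.17,-0.56,0,0,0],
  [0,0.07,0.16,-0.57,0,0,0],
  [0,0,0,0,0,0,0],
  [0,0,0,0,0,0,0],
])

```text
clock: 30.03
eef_pos: [553.5, -118.6, 120.3]
tool_rot: [1.128, 1.566, -0.881]
force: [-0.6, -0.7, 5.3]
width: -0.3
```

```bash
python3 chk.py w19 -2.009
```

```text
30.0333 [ 553.5 -118.6  120.3] [-0.6 -0.7  5.3] [-0.31  0.08  0.06] [[0.003, 0.905], [-0.004, -0.425], [-1.0, 0.004]] [ 0.41  0.68 -0.38  1.85  0.39  0.68 -0.65] -0.2936905238924842
hinge [ 538.4 -149.4  113. ] [155. 219.] hub [155. 132.]
0 [155. 121.] [155. 127.] [155. 115.] [563. -97. 113.]
0.1 [155. 126.] [155. 134.] [155. 118.] [563. -97. 119.]
1.3 [155. 283.] [155. 304.] [155. 263.] [ 545. -135.  169.]
1.4 [155. 298.] [156. 317.] [155. 279.] [ 543. -140.  170.]
1.5 [155. 311.] [156. 328.] [155. 294.] [ 540. -146.  171.]
1.571 [156. 319.] [156. 334.] [155. 304.] [ 538. -149.  171.]
```

View pics/w19.png

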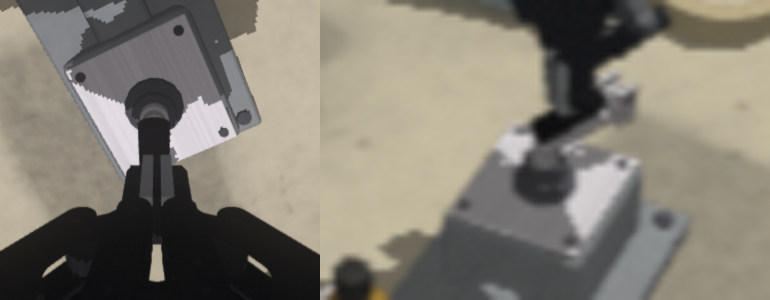

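Nearly flat (z 120.3, 5 N). Move a little out along the handle and press down onto the stop.

>>> arm_command([
  [0,0.2,0.4,-0.3,0,0,0],
  [0,0,0,-0.3,0,0,0],
  [0,0,0,0,0,0,0],
  [0,0,0,0,0,0,0],
])

```text
clock: 30.47
eef_pos: [558.8, -120.1, 118.3]
tool_rot: [1.2, 1.555, -0.813]
force: [-0.7, -12.2, 26.0]
width: 0.4
```

```bash
python3 chk.py w20 -2.009
```

```text
30.4667 [ 558.8 -120.1  118.3] [ -0.7 -12.2  26. ] [-2.59  0.12  0.03] [[0.011, 0.904], [-0.012, -0.427], [-1.0, 0.015]] [ 0.4   0.68 -0.37  1.85  0.4   0.67 -0.66] 0.3748379826982053
hinge [ 538.4 -149.4  113. ] [145. 223.] hub [144. 135.]
0 [144. 124.] [143. 131.] [144. 118.] [563. -97. 113.]
0.1 [143. 129.] [143. 138.] [144. 121.] [563. -97. 119.]
1.3 [142. 290.] [142. 311.] [142. 269.] [ 545. -135.  169.]
1.4 [142. 305.] [143. 324.] [142. 285.] [ 543. -140.  170.]
1.5 [143. 318.] [143. 335.] [142. 301.] [ 540. -146.  171.]
1.571 [143. 326.] [143. 341.] [142. 311.] [ 538. -149.  171.]
```

View pics/w20.png

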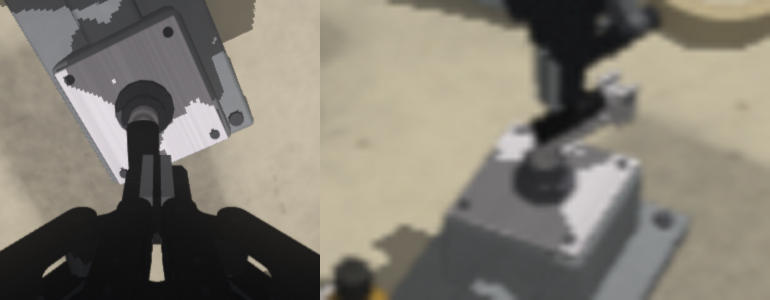

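>>> arm_command([
  [0,0,0,1,0,0,0],
  [0,0,0,2,0,0,0],
  [0,0,0,3,0,0,0],
  [0,0,0,3,0,0,0],
  [0.6,-1,0,1,0,0,0],
  [0.6,-1,0,0,0,0,0],
  [0.6,0,0,0,0,0,0],
  [0.6,0,0,0,0,0,0],
])

```text
clock: 31.23
eef_pos: [534.4, -114.1, 213.7]
tool_rot: [0.901, 1.568, -1.109]
force: [-0.1, 0.1, 1.0]
width: 48.4
```

```bash
python3 rot.py -25; python3 chk.py w21 -2.009
```

```text
[0.2 0.1 0.1] 0.2 [ 534.4 -114.1  213.7] 31.2333
31.2333 [ 534.4 -114.1  213.7] [-0.1  0.1  1. ] [ 0.01 -0.01  0.04] [[0.001, 0.905], [-0.003, -0.425], [-1.0, 0.002]] [ 0.46  0.53 -0.45  1.82  0.3   0.85 -0.58] 48.38973777387922
hinge [ 538.4 -149.4  113. ] [179. 140.] hub [181.  77.]
0 [181.  69.] [182.  72.] [180.  67.] [563. -97. 113.]
0.1 [181.  72.] [182.  75.] [181.  68.] [563. -97. 119.]
1.3 [186. 155.] [186. 167.] [186. 142.] [ 545. -135.  169.]
1.4 [186. 164.] [185. 176.] [186. 152.] [ 543. -140.  170.]
1.5 [185. 172.] [185. 184.] [186. 161.] [ 540. -146.  171.]
1.571 [185. 178.] [185. 189.] [186. 167.] [ 538. -149.  171.]
```

View pics/w21.png

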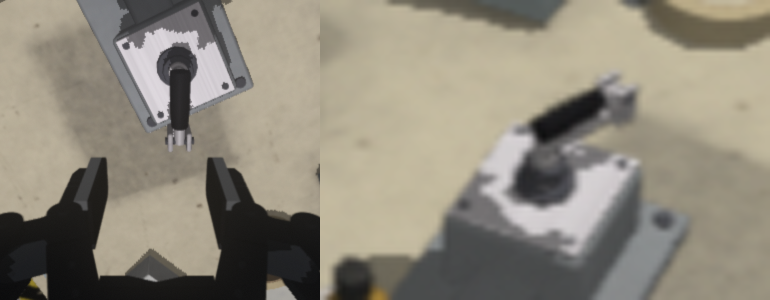

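```bash
python3 - <<'E'
from h import *
s=ctrl.get_image("scene"); cv2.imwrite("pics/end.png",s)
for l in ["timer","tape_roll","coverslips"]:
    print(l,[([round(v) for v in d["centre"]],round(d["conf"],2)) for d in ctrl.spot_in(l,"scene")][:2])
st=ctrl.read_state();print(st["clock"],st["force"].round(1))
ctrl.finish_job()
E
```

```text
timer [([408, -360, 24], 0.52)]
tape_roll [([554, -379, 18], 0.68)]
coverslips [([605, 303, 20], 0.8), ([550, -118, 111], 0.64)]
31.5333 [ 0.2  0.3 -0.1]
the job is handed in; nothing more can be done
```

View pics/end.png

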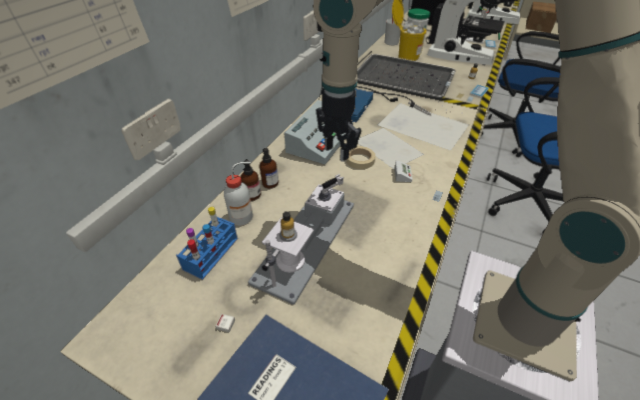

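I swung the handle fully upright, cranked the platform up about 15 mm (roughly 272°) to the pointer, folded the handle back onto its stop and lifted clear. The job was handed in at 31.5 s.

- **Level:** a combined fit of five wrist views put the pointer 0.1 to 0.2 mm above the platform's top. The uncertainty is about 0.2 to 0.6 mm, depending on whether the blade is taken as centred on the platform's edge. I did not measure the level again after folding.
- **Views that disagreed:** the last two views, fitted singly, gave -0.2 mm and +0.6 mm. The fitted heights also come out low: the pointer's set height reads about 112.6 mm, where the task says 116 to 127 mm. I put that down to camera calibration, which should mostly cancel in the difference between platform and pointer.
- **Handle and crank:** the last wrist picture shows the handle flat along the arm and the crank where I left it. Pressing the handle onto its stop took about 26 N downward and 12 N sideways, and the fingers slipped about 5 mm.
- **Raising the handle:** the first attempt stopped short, at about 1.4 rad, because the pads slid on the handle. I regripped and tilted the tool to bring it to the stop.
- **Surroundings:** the detector found the timer, tape roll and cover slips within 5 mm of their starting places, which is about its own accuracy. The force reading at the end was near zero, so the robot was touching nothing. I did nothing to the pointer, but did not measure separately that it stayed put.

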